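# Load and start the deburring tumbler

## Robot

A 6-joint arm with a two-finger parallel gripper is mounted at the origin on the work surface. World frame = base frame: x ahead of the robot, y to its left, z up, the work surface at z = 0. Lengths are in mm, angles in degrees, forces in N, time in s.
With the tool pointing down it reaches from about 400 to 825 mm from the base axis. Payload 7 kg.
Tool frame: the origin (TCP) lies between the finger pads; the fingertips stand 19 mm ahead of it and the grasp point (between the pads) is the TCP; z points along the fingers, y is the line along which they close (so a half turn about z gives the same grasp; the last joint's range is limited). The gripper opens to 85 mm and grips with 20 to 120 N. Pads are 22 mm wide; open, the fingers measure 114 mm over their backs; the gripper's body (76 mm by 85 mm) begins 54 mm behind the grasp point. The pads swing forward as they close: fully open they stand 13 mm farther back than shut.
Start: joints at [-54.597, 20.546, 0.682, 0, -70.136, -16.507], TCP at [218.574, -638.608, 250.302] pointing down, gripper open.
Joint ranges: [-176.03, 176.03], [-82.01, 121.73], [-58.28, 71.71], [-173.87, 95.51], [-174.79, -0.11], [-173.66, 173.66]. Speed limits (degrees/s): [136.94, 136.94, 172.46, 180, 180, 180].

## Interface

Orientations are given as a 3x3 rotation matrix whose columns are the frame's x, y, z axes.
In Python, from cell import env gives the robot as it stands.
- The arm moves only by the tool nudge_tcp, called after "Request:" by a JSON object that holds its "method" and its "body", one argument or row to a line. Schema: {"type":"object","properties":{"offsets":{"type":"object","properties":{"rows":{"type":"array","items":{"type":"array","items":{"type":"number"},"minItems":7,"maxItems":7},"minItems":1,"maxItems":10}},"additionalProperties":false,"required":["rows"]},"clamp_n":{"type":"number"},"only":{"type":"string"},"quiet":{"type":"boolean"},"lines":{"type":"string"}},"required":["offsets"],"additionalProperties":false}. offsets is an object whose key "rows" holds a list of rows, 1 to 10 of them, each of 7 numbers: dx, dy, dz in mm, then a rotation vector rx, ry, rz in degrees, then the opening from 0.0 (shut) to 1.0 (fully open); each row is the pose to reach, as a shift and turn from the pose commanded when the call began, along the tool's axes at that moment; what a row does not reach only later rows make up. A row lasts 1/8 s, in which the tool goes at most 62.5 mm and 10.7 degrees, less where a joint would pass 70% of its speed; a pose out of reach is approached as far as the arm can. The fingers move at their own pace and stop on an object; clamp_n is the grip in N (left out, the last holds). Time passes only in rows, so rows that do not move let the fingers close. The tool returns the time, the measured TCP pose, the force, the opening and the grip force at its end. only (a regular expression) keeps the lines of the reply that match it, lines (a string "A,B") keeps lines A to B, and quiet returns only ok. Input that does not fit is refused with a message, and nothing moves.
- env.get_obs(): the state, without advancing time (a new reading comes with each control period).
- env.snapshot(name): name is "scene" or "top" or "wrist"; returns the picture (400x640x3 uint8, blue, green, red); there is no depth.
- env.calibration(name): a dict with "K" (3x3 intrinsics, pixels), "extrinsics" (4x4, takes a point from world to camera coordinates); the wrist camera has in their place "T_tool_cam" (4x4, takes a point from camera to tool coordinates, whose origin is the TCP and whose axes are the flange's). Camera axes: x right, y down, z forward; pixel columns grow to the right and rows downward; lengths in mm; the calibration is good to about 2 mm. The wrist camera is an equidistant fisheye: a pixel r from the principal point sees the ray r / f radians off the axis. A picture is of the moment at which its call begins: read the wrist's pose just before it. calibration takes no time and is no camera call.
- env.sign_off(): hands the job in; it is judged then, once.
The state is a dict: "time": time; "joint_pos": joint angles; "qd": joint speeds; "joint_efforts": joint torques, N m; "eef_pos": TCP position; "eef_rot": TCP orientation; "wrist_force": force on the tool from outside, world axes, zero at the start; "ft_torque": the same for the moment, N m; "finger_gap": opening from 0.0 (shut) to 1.0 (fully open); "gripper_force": force on a finger pad.
Only numpy, scipy, OpenCV 4.12 (cv2) and the standard library are available. Lean on these libraries where they do the work, as an engineer would, in place of code of your own. Each camera call takes 0.05 s, during which the arm holds its last target. There are 200 camera calls.

## Task

Set up the little tumbler for a deburring run: put every sawn heat sink from the mat into its bowl, tip all the ceramic balls from the cup in with them, and stand the empty cup upright back on its cork coaster. Once everything is in, put the lid squarely down on the bowl, and only then start the machine: push its sprung timer knob down, turn it clockwise all the way to the run mark and let it spring back up there. Leave the solder reel and the screwdriver alone.

Things in the scene. Friction and masses are not known exactly. Their poses are not given: they have to be found in the camera images.
- tumbler: Fixed bench-top vibratory tumbler (place and yaw vary): grey body 200 (x) by 330 (y) by 45 mm high, its flat top deck at z 45. Origin under its centre on the bench. Open white round bowl on the deck, axis at y +55, rising from z 45 to its rim at z 140. Timer knob on the deck at y -110, on the body's x = 0
- bowl_rim (a point): centre of the bowl's mouth, level with the rim (140 mm above the bench). Inner radius 75 mm at the rim, outer 80; walls 5 mm, narrowing to inner radius 61 at the floor
- bowl_in (a point): centre of the bowl's inner floor, 51 mm above the bench; the bowl is 89 mm deep inside; its frame has the tumbler's axes, z up
- knob_press (a joint): how far the timer knob is pushed down: 0 up, 0.008 m fully down. Spring: 8 N to start, 14 N at the bottom. It springs up by itself at either end of the turn; in between a hidden stop keeps it down (about 6 mm or more) if let go
- knob_turn (a joint): timer knob angle in rad: 0 = off (start), 1.2 = run stop, growing clockwise seen from above. Locked at 0 and at 1.2 (play about 0.15) by hidden keys unless pushed down at least 6.5 mm; friction about 0.05 N m. At 0 the bar of the knob lies along the tumbler's x axis; white marks on the deck at off and run
- knob_grip (a point): black timer knob: a disc 50 mm across (its top 78 mm above the bench when up) with an upright bar 48 long, 14 thick, 30 mm tall on it. This point is on its axis, 8 mm below the top of the bar and 22 mm above its disc (100 mm above the bench when up); turns and sinks with the knob: its x axis runs along the bar, its y axis across the 14 mm
- lid: loose grey lid of the bowl, 220 g, round disc 176 mm across and 6 mm thick; under it a plug 10 mm deep, 124 mm across at the foot and 132 at the disc; on top a round knob 34 mm tall, 26 mm across at its waist (26 mm above the origin), 34 at its top. Origin: centre of the plug's underside; z up; total height 50. Seated, the disc rests on the rim, the origin 10 mm below it
- cup: loose white plastic cup, 90 g, 70 mm high, outside 62 mm across at the foot and 70 at the rim (67 mm at 45 mm up), wall 3; five ceramic balls in it. Origin: centre of its underside, z up through the mouth
- coaster: fixed round cork coaster, 110 mm across, 4 mm thick, under the cup at the start; origin: centre of its underside
- reel: bystander: steel solder reel standing flat, 60 mm across, 40 high; origin centre of underside
- screwdriver: bystander: screwdriver, 180 mm long, lying flat; origin near its middle
- sink1: loose sawn aluminium heat sink, 100 g, a finned block 60 (x) by 32 (y) by 24 mm high, lying on the teal mat, fins up and along x; origin: centre of its underside; two to four of these are present (the absent ones read None)
- sink2: loose sawn aluminium heat sink, 100 g, a finned block 60 (x) by 32 (y) by 24 mm high, lying on the teal mat, fins up and along x; origin: centre of its underside; two to four of these are present (the absent ones read None)
- sink3: loose sawn aluminium heat sink, 100 g, a finned block 60 (x) by 32 (y) by 24 mm high, lying on the teal mat, fins up and along x; origin: centre of its underside; two to four of these are present (the absent ones read None)
- sink4: loose sawn aluminium heat sink, 100 g, a finned block 60 (x) by 32 (y) by 24 mm high, lying on the teal mat, fins up and along x; origin: centre of its underside; two to four of these are present (the absent ones read None)
- ball1: loose white ceramic ball, 20 mm across, 15 g, in the cup at the start; origin: its centre
- ball2: loose white ceramic ball, 20 mm across, 15 g, in the cup at the start; origin: its centre
- ball3: loose white ceramic ball, 20 mm across, 15 g, in the cup at the start; origin: its centre
- ball4: loose white ceramic ball, 20 mm across, 15 g, in the cup at the start; origin: its centre
- ball5: loose white ceramic ball, 20 mm across, 15 g, in the cup at the start; origin: its centre
- dish: bystander: fixed blue dish, 140 mm across, 35 high, off to the left near the robot

How it is judged:
By the outcome, as a careful person would: the job done as asked, in the order asked, and still so for the second after the job is handed in, with the robot touching nothing.
Of sink1, sink2, sink3, sink4 only 2 to 4 are there at a start; the rules pass over those that are not, and their reading is None.
At some moment in a run one of sink1, sink2, sink3, sink4, lid may be knocked a few centimetres aside while the robot is not near it.
It also fails if it takes over 210 s, if anything falls off the work surface, if the arm or the gripper's body presses on something with over 40 N, if the wrist force passes 120 N, or if a joint passes its speed limit or range.

## Working session

There is one attempt and no reset: what is moved stays moved. The work goes in short steps, Python scripts to look and compute and a tool call to move; the robot and the scene stay as the last step left them, time stands still between calls to the robot, and variables do not carry over. Pictures are saved under pics/ and viewed, at most 14 in all, crops included, and the job is handed in when it is done.

```bash
ls; mkdir -p pics
```

Run:
```python
from cell import env
import cv2,numpy as np
np.set_printoptions(precision=3,suppress=True)
for n in("top","scene"):
    im=env.snapshot(n); cv2.imwrite(f"pics/{n}0.png",im)
    c=env.calibration(n); print(n,c)
print(env.calibration("wrist"))
o=env.get_obs();print(o)
```

```text
cell.py
pics
top {'K': array([[392.46 ,   0.   , 326.282],
       [  0.   , 392.46 , 193.821],
       [  0.   ,   0.   ,   1.   ]]), 'extrinsics': array([[   0.015,   -1.   ,    0.004,    4.437],
       [  -0.983,   -0.015,   -0.186,  558.425],
       [   0.186,   -0.001,   -0.983, 1044.429],
       [   0.   ,    0.   ,    0.   ,    1.   ]])}
scene {'K': array([[426.797,   0.   , 316.957],
       [  0.   , 426.797, 196.3  ],
       [  0.   ,   0.   ,   1.   ]]), 'extrinsics': array([[  -0.701,    0.713,    0.012,  364.829],
       [   0.541,    0.543,   -0.642, -224.448],
       [  -0.464,   -0.444,   -0.767, 1443.345],
       [   0.   ,    0.   ,    0.   ,    1.   ]])}
{'K': array([[309.707,   0.   , 315.683],
       [  0.   , 309.707, 201.667],
       [  0.   ,   0.   ,   1.   ]]), 'T_tool_cam': array([[  -0.001,   -0.961,   -0.276,   70.589],
       [   1.   ,   -0.   ,   -0.002,   -0.953],
       [   0.002,   -0.276,    0.961, -123.926],
       [   0.   ,    0.   ,    0.   ,    1.   ]])}
{'time': 0.1, 'joint_pos': array([-54.597,  20.586,   0.638,  -0.019, -70.136, -16.507]), 'qd': array([-0.119, -0.148,  0.087,  0.161, -0.053, -0.   ]), 'joint_efforts': array([ -0.001, -58.476,  29.411,   6.955,  -0.003,  -0.   ]), 'eef_pos': array([ 218.453, -638.237,  249.461]), 'eef_rot': array([[-0.946, -0.324, -0.001],
       [-0.324,  0.946,  0.001],
       [ 0.   ,  0.001, -1.   ]]), 'wrist_force': array([0.23 , 0.773, 0.734]), 'ft_torque': array([-0.02 ,  0.005,  0.01 ]), 'gripper_force': 0.0, 'finger_gap': 0.9989917761432284}
```
View pics/top0.png

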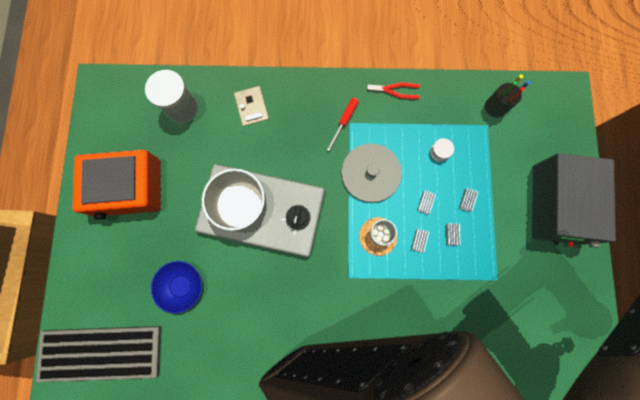

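View pics/scene0.png

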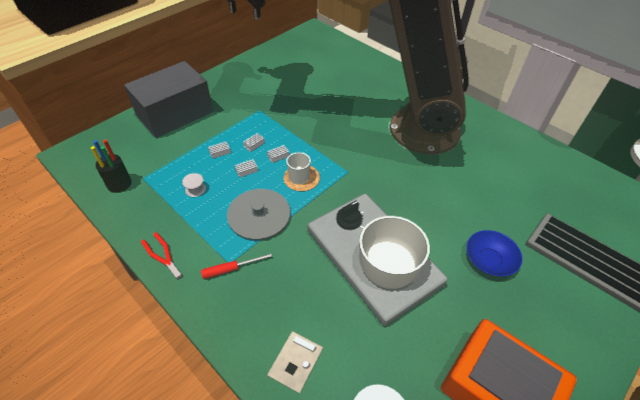

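The top view shows four sinks, at about (427,202), (469,200), (421,240) and (453,234). The lid is at (372,173), the cup at (382,235), the reel at (442,150), the bowl at (235,200) and the knob at (297,217). The scene view agrees. Next I'll write the helpers and measure.

Create h.py:
```python
from cell import env
import cv2,numpy as np
from scipy.spatial.transform import Rotation as R
np.set_printoptions(precision=1,suppress=True)
def cam(n,obs=None):
    c=env.calibration(n)
    if n!="wrist":
        E=c["extrinsics"];T=np.linalg.inv(E)
    else:
        o=obs or env.get_obs();W=np.eye(4);W[:3,:3]=o["eef_rot"];W[:3,3]=o["eef_pos"];T=W@c["T_tool_cam"]
    return n,c["K"],T
def shot(n,name):
    c=cam(n);im=env.snapshot(n);cv2.imwrite(f"pics/{name}.png",im);return c,im
def ray(c,uv):
    n,K,T=c;x=(uv[0]-K[0,2])/K[0,0];y=(uv[1]-K[1,2])/K[1,1]
    if n=="wrist":
        r=np.hypot(x,y);s=np.sin(r)/max(r,1e-9);d=np.array([x*s,y*s,np.cos(r)])
    else:d=np.array([x,y,1.])
    d=T[:3,:3]@d;return T[:3,3],d/np.linalg.norm(d)
def onz(c,uv,z):
    p,d=ray(c,uv);return p+d*(z-p[2])/d[2]
def tri(*cu):
    A=np.zeros((3,3));b=np.zeros(3);P=[]
    for c,uv in cu:
        p,d=ray(c,uv);M=np.eye(3)-np.outer(d,d);A+=M;b+=M@p;P.append((p,M))
    x=np.linalg.solve(A,b);return x,max(np.linalg.norm(M@(x-p)) for p,M in P)
def proj(c,X):
    n,K,T=c;q=np.linalg.inv(T)@np.append(X,1);q=q[:3]
    if n=="wrist":
        h=np.hypot(q[0],q[1]);t=np.arctan2(h,q[2]);k=t/max(h,1e-9);return K[0,0]*q[0]*k+K[0,2],K[1,1]*q[1]*k+K[1,2]
    return K[0,0]*q[0]/q[2]+K[0,2],K[1,1]*q[1]/q[2]+K[1,2]
def blobs(mask,amin,amax=1e9):
    out=[]
    for k in cv2.findContours(mask.astype(np.uint8)*255,cv2.RETR_EXTERNAL,cv2.CHAIN_APPROX_NONE)[0]:
        a=cv2.contourArea(k)
        if amin<a<amax: out.append(k)
    return out
def go(pos,yaw=None):
    """shift in tool axes from the measured pose, turn about tool z so tool y lies along world yaw (mod 180)"""
    o=env.get_obs();Rm=o["eef_rot"];d=Rm.T@(np.array(pos)-o["eef_pos"])
    s=f"d {d.round(1)}"
    if yaw is not None:
        cur=np.degrees(np.arctan2(Rm[1,1],Rm[0,1]));e=((cur-yaw+90)%180)-90  # tool z down: +rz lowers world yaw
        s+=f" rz {e:.1f} (j6 {o['joint_pos'][5]:.0f})"
    print(s)
```

Run:
```python
from h import *
for n in("top","scene"):
    c=cam(n);im=cv2.imread(f"pics/{n}0.png");hsv=cv2.cvtColor(im,cv2.COLOR_BGR2HSV)
    m=(hsv[...,1]<70)&(hsv[...,2]>90);m=cv2.morphologyEx(m.astype(np.uint8),cv2.MORPH_CLOSE,np.ones((3,3)))
    for k in blobs(m,60,20000):
        x,y,w,h=cv2.boundingRect(k);M=cv2.moments(k);u=M['m10']/M['m00'],M['m01']/M['m00']
        X=onz(c,u,20)
        if 150<X[0]<900: print(n,np.array(u),cv2.contourArea(k),X,np.array(cv2.minAreaRect(k)[1]))
```

```text
top [419.9 240.4] 243.5 [ 435.  -252.9   20. ] [12.6 21.8]
top [452.8 233.8] 246.5 [ 455.  -346.5   20. ] [13. 21.]
top [383.2 231.9] 545.5 [ 457.2 -149.7   20. ] [27.9 27.1]
top [426.1 202.1] 230.0 [ 544.7 -274.    20. ] [12.3 21.5]
top [468.4 199.6] 240.0 [ 553.7 -395.8   20. ] [12.6 21.2]
top [260.1 209.7] 8181.0 [515.4 201.1  20. ] [119.3  71.7]
top [107.4 179.5] 2053.0 [596.8 646.3  20. ] [42.4 54.1]
top [586.1 196.3] 4311.0 [ 568.7 -736.1   20. ] [56. 86.]
top [370.9 172.5] 2694.5 [ 629.5 -116.    20. ] [57. 60.]
top [441.8 149.4] 387.5 [ 702.8 -325.2   20. ] [20.5 24. ]
top [334.5 137.2] 72.5 [735.4  -8.8  20. ] [ 3.4 29.5]
top [250.8 105.5] 899.0 [830.7 243.6  20. ] [35.2 27.5]
top [374.1  87. ] 78.5 [ 896.5 -127.6   20. ] [16.   6.5]
top [164.8  88.2] 1217.0 [882.2 506.4  20. ] [47.  40.3]
scene [378.  392.9] 528.5 [768.4 421.2  20. ] [15. 51.]
scene [295.  361.4] 1871.5 [845.3 252.5  20. ] [38.2 52.4]
scene [514.5 371.2] 3770.5 [528.1 601.9  20. ] [84.7 54.6]
scene [253.9 259.2] 76.0 [741.9  -7.6  20. ] [ 3.3 35.4]
scene [571.9 256.8] 662.5 [158.  567.5  20. ] [129.6  35.4]
scene [378.5 254.9] 9584.0 [507.4 209.3  20. ] [131.8  90.4]
scene [258.1 213.6] 2402.0 [ 639.1 -112.2   20. ] [49. 62.]
scene [193.5 184.6] 395.0 [ 702.8 -326.8   20. ] [23.1 21.2]
scene [246. 168.] 223.0 [ 551.8 -270.9   20. ] [12.6 20.3]
scene [292.9 163.7] 795.5 [ 438.4 -184.2   20. ] [48.1 29.7]
scene [219.1 149.6] 202.5 [ 560.4 -392.6   20. ] [11.8 20.1]
scene [253.4 142. ] 199.0 [ 461.5 -343.6   20. ] [11.8 20.4]
scene [163.8  83. ] 1675.5 [ 490.5 -816.6   20. ] [27.6 73.5]
```

```bash
python3 -c "
from h import *
go([500,-300,300],90)"
```

```text
d [-375.9  228.9  -50.2] rz 18.9 (j6 -17)
```

Request:
{"method": "nudge_tcp", "body": {
  "offsets": {"rows": [[-188,114,-25,0,0,9.5,1],[-376,229,-50,0,0,18.9,1],[-376,229,-50,0,0,18.9,1],[-376,229,-50,0,0,18.9,1],[-376,229,-50,0,0,18.9,1],[-376,229,-50,0,0,18.9,1],[-376,229,-50,0,0,18.9,1],[-376,229,-50,0,0,18.9,1],[-376,229,-50,0,0,18.9,1],[-376,229,-50,0,0,18.9,1]]}
}}

```text
time: 1.35
eef_pos: [499.3, -300.9, 299.9]
eef_rot: [[-1.0, 0.001, -0.001], [0.001, 1.0, 0.0], [0.001, 0.0, -1.0]]
wrist_force: [0.0, 0.2, -0.4]
finger_gap: 1.002
gripper_force: 0.0
```

Run:
```python
from h import *
c,im=shot("wrist","w1")
```

```text
(no output)
```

View pics/w1.png

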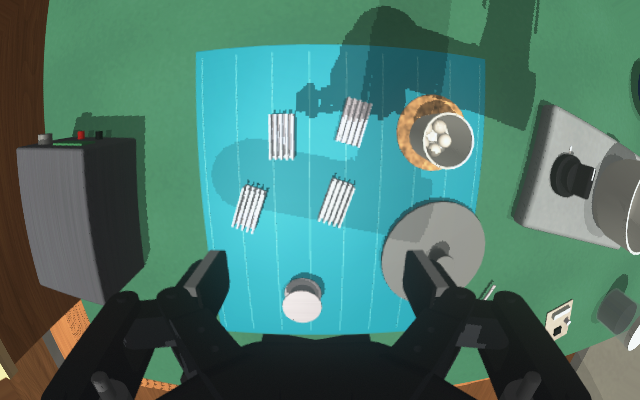

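The wrist view shows the four sinks at (283,136), (353,122), (250,207) and (337,201), the cup with its balls at (445,140), the lid at (433,250) and the reel at (302,300).

Add to h.py:
```python
def sinks(c,im,z=24,amin=250,amax=6000):
    hsv=cv2.cvtColor(im,cv2.COLOR_BGR2HSV)
    m=((hsv[...,1]<95)).astype(np.uint8);m=cv2.morphologyEx(m,cv2.MORPH_CLOSE,np.ones((5,5)));out=[]
    for k in blobs(m,amin,amax):
        P=np.array([onz(c,p[0],z)[:2] for p in k],np.float32)
        (x,y),(w,h),a=cv2.minAreaRect(P)
        if w>h: w,h=h,w;a+=90   # a -> direction of short side
        if 25<w<50 and 45<h<80:
            M=cv2.moments(k);out.append((x,y,w,h,(a+0)%180,M['m10']/M['m00'],M['m01']/M['m00']))
    return np.array(out)
```

Run:
```python
from h import *
import sys
c=cam("wrist");im=cv2.imread("pics/w1.png")
S=sinks(c,im);print(S)
# heights: top+scene+wrist centroids
T=[(427,202),(469,200),(421,240),(453,234)]
t=cam("top");s=cam("scene")
tp=[(419.9,240.4),(452.8,233.8),(426.1,202.1),(468.4,199.6)]
sc=[None,(253.4,142),(246,168),(219.1,149.6)]
for r in S:
    X=np.array([r[0],r[1],15]);i=min(range(4),key=lambda i:np.linalg.norm(onz(t,tp[i],15)-X))
    print(tri((c,r[5:7]),(t,tp[i])), tri((c,r[5:7]),(t,tp[i]),(s,sc[i])) if sc[i] else "")
```

```text
[[ 554.4 -396.3   34.3   67.5   70.1  248.3  208.2]
 [ 546.3 -275.7   35.3   64.8   71.2  336.   202.4]
 [ 456.7 -347.5   33.9   61.3   89.3  281.1  136.4]
 [ 437.2 -254.3   34.7   60.8   74.8  353.2  121.5]]
(array([ 554.1, -396.2,   20. ]), np.float64(0.40287476052698096)) (array([ 556.2, -398.6,   12.8]), np.float64(1.0983038581342628))
(array([ 545.9, -274.8,   18. ]), np.float64(0.9838675417359147)) (array([ 547.4, -275.6,   13.7]), np.float64(1.6258475801418588))
(array([ 456.3, -348.5,   13.6]), np.float64(0.7763476162924041)) (array([ 456.6, -349. ,   13. ]), np.float64(1.1163204088455336))
(array([ 436.2, -253.7,   16.2]), np.float64(1.053551144688846))
```

Run:
```python
from h import *
go([437,-254.2,22],74.8)
t=cam("top");s=cam("scene")
print(onz(t,(235,200),140),onz(t,(297,217),100), onz(t,(297,217),78))
```

```text
d [ 62.2  46.8 278.1] rz 15.1 (j6 -78)
[522.  246.1 140. ] [485.8  89.3 100. ] [488.6  90.9  78. ]
```

Request:
{"method": "nudge_tcp", "body": {
  "offsets": {"rows": [[50,40,50,0,0,8,0.65],[62.2,46.8,110,0,0,15.1,0.65],[62.2,46.8,170,0,0,15.1,0.65],[62.2,46.8,225,0,0,15.1,0.65],[62.2,46.8,255,0,0,15.1,0.65],[62.2,46.8,278,0,0,15.1,0.65],[62.2,46.8,278,0,0,15.1,0.65],[62.2,46.8,278,0,0,15.1,0],[62.2,46.8,278,0,0,15.1,0],[62.2,46.8,278,0,0,15.1,0]]},
  "clamp_n": 40
}}

```text
time: 2.65
eef_pos: [438.7, -253.7, 23.6]
eef_rot: [[-0.965, 0.26, 0.002], [0.26, 0.965, -0.001], [-0.002, 0.0, -1.0]]
wrist_force: [-1.1, -0.5, 6.5]
finger_gap: 0.366
gripper_force: 41.1
```

```bash
python3 -c "
from h import *
o=env.get_obs();print(o['joint_pos'])
go([500,225,290],90)"
```

```text
[ -7.8  20.4 -35.7   0.  -33.8 -97.3]
d [  64.9  478.2 -266.6] rz -15.1 (j6 -97)
```

Request:
{"method": "nudge_tcp", "body": {
  "offsets": {"rows": [[0,0,-60,0,0,0,0],[0,0,-120,0,0,0,0],[5,20,-180,0,0,0,0],[15,75,-220,0,0,-4,0],[25,137,-250,0,0,-8,0],[35,198,-266,0,0,-12,0],[44,260,-266,0,0,-15.1,0],[53,322,-266,0,0,-15.1,0],[60,384,-266,0,0,-15.1,0],[65,440,-266,0,0,-15.1,0]]}
}}

```text
time: 3.9
eef_pos: [487.9, 182.1, 289.1]
eef_rot: [[-1.0, -0.001, 0.001], [-0.001, 1.0, 0.001], [-0.001, 0.001, -1.0]]
wrist_force: [0.9, -1.8, -1.0]
finger_gap: 0.367
gripper_force: 40.3
```

Request:
{"method": "nudge_tcp", "body": {
  "offsets": {"rows": [[0,40,0,0,0,0,0],[0,40,0,0,0,0,0],[0,40,0,0,0,0,0]]}
}}

```text
time: 4.28
eef_pos: [488.0, 219.8, 288.3]
eef_rot: [[-1.0, -0.0, -0.0], [-0.0, 1.0, -0.0], [0.0, -0.0, -1.0]]
wrist_force: [-0.1, -0.1, -0.2]
finger_gap: 0.36
gripper_force: 40.3
```

Run:
```python
from h import *
c,im=shot("wrist","w2"); print(env.get_obs()['eef_pos'],env.get_obs()['joint_pos'])
```

```text
[488.1 219.4 288.5] [  45.2    6.   -13.5   -0.   -70.5 -135.2]
```

View pics/w2.png

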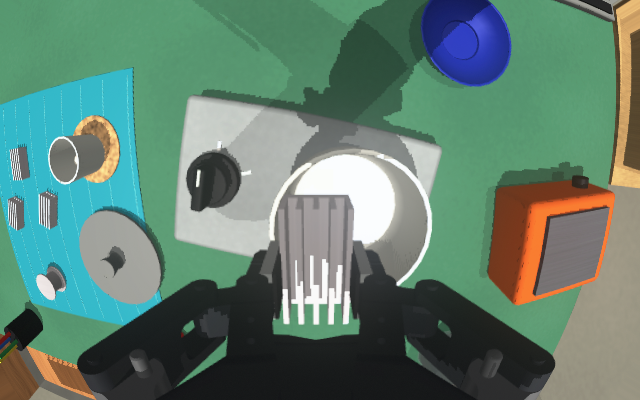

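The wrist view shows the sink gripped, the bowl rim ring around (350,225), the knob at (213,183), and deck corners near (190,96), (440,148) and (176,238).

Create bowl.py:
```python
from h import *
def fitc(P):
    A=np.c_[2*P,np.ones(len(P))];s=np.linalg.lstsq(A,(P**2).sum(1),rcond=None)[0];return s[0],s[1],np.sqrt(s[2]+s[0]**2+s[1]**2)
def rim(c,im,cen,rmax,thr=200):
    g=im.min(2);pts=[]
    for a in np.radians(np.arange(-200,25,5)):   # image up side
        q=[cen+r*np.array([np.cos(a),np.sin(a)]) for r in np.arange(rmax,rmax*.6,-.5)]
        for p in q:
            if 0<=p[0]<640 and 0<=p[1]<400 and g[int(round(p[1])),int(round(p[0]))]>thr: pts.append(p);break
    return pts
def robust(c,pts,z):
    P=np.array([onz(c,p,z)[:2] for p in pts]);k=np.ones(len(P),bool)
    for _ in range(6):
        x,y,r=fitc(P[k]);e=abs(np.hypot(P[:,0]-x,P[:,1]-y)-r);k=e<max(1.5,2*np.median(e[k]))
    return np.array([x,y,r]),k.sum(),e[k].mean()
```

Run:
```python
from bowl import *
c=cam("wrist");im=cv2.imread("pics/w2.png")
p=rim(c,im,np.array([350,225.]),92);print(len(p))
for z in(130,140,150):print(z,*robust(c,p,z))
t=cam("top");im=cv2.imread("pics/top0.png")
for thr in (190,215):
  p=rim(t,im,np.array([235,200.]),40,thr);print(len(p));print(*robust(t,p,140))
# deck corners
for q in[(190,96),(440,148),(176,238)]:print(onz(c,q,45))
for z in(108,78):print(onz(c,(213,183),z))
```

```text
44
130 [531.3 253.6  82.2] 30 0.4321096821533672
140 [527.3 252.4  79.3] 30 0.4168083294482713
150 [523.3 251.1  76.3] 30 0.4015069767432559
45
[526.1 252.4  79.8] 32 0.60572761606806
45
[526.5 252.1  77.6] 36 0.6023382727150681
[388.2  63.   45. ]
[453.9 373.5  45. ]
[575.9  24.4  45. ]
[485.2 110.5 108. ]
[491.8  99.9  78. ]
```

Request:
{"method": "nudge_tcp", "body": {
  "offsets": {"rows": [[-20,25,0,0,0,0,0],[-38.6,49,30,0,0,0,0],[-38.6,49,90,0,0,0,0],[-38.6,49,145,0,0,0,0],[-38.6,49,170,0,0,0,0],[-38.6,49,187,0,0,0,0],[-38.6,49,187,0,0,0,0],[-38.6,49,187,0,0,0,0.55],[-38.6,49,187,0,0,0,0.55],[-38.6,49,187,0,0,0,0.55]]}
}}

```text
time: 5.58
eef_pos: [527.4, 269.4, 102.3]
eef_rot: [[-1.0, -0.0, 0.001], [-0.0, 1.0, 0.001], [-0.001, 0.001, -1.0]]
wrist_force: [-0.0, 0.1, 0.2]
finger_gap: 0.552
gripper_force: 0.0
```

Request:
{"method": "nudge_tcp", "body": {
  "offsets": {"rows": [[0,0,-60,0,0,0,0.55],[0,0,-120,0,0,0,0.55],[0,-50,-150,0,0,0,0.6],[0,-110,-150,0,0,0,0.65],[0,-170,-150,0,0,0,0.65],[0,-230,-150,0,0,0,0.65],[0,-290,-150,0,0,0,0.65],[0,-350,-150,0,0,0,0.65],[0,-410,-150,0,0,0,0.65],[0,-460,-150,0,0,0,0.65]]}
}}

```text
time: 6.82
eef_pos: [526.7, -193.1, 252.0]
eef_rot: [[-1.0, 0.0, 0.001], [0.0, 1.0, -0.0], [-0.001, -0.0, -1.0]]
wrist_force: [0.6, -0.7, -0.1]
finger_gap: 0.651
gripper_force: 0.0
```

Run:
```python
from h import *
c,im=shot("wrist","w3");S=sinks(c,im);print(S)
go([546,-275.5,22],71)
```

```text
[[ 554.9 -392.6   41.    69.    70.3  162.8  198.1]
 [ 546.  -273.9   34.7   65.3   70.9  249.7  191. ]
 [ 456.7 -344.1   40.6   60.2   89.4  190.2  119.5]]
d [-19.7 -78.1 229.8] rz 18.9 (j6 -90)
```

Request:
{"method": "nudge_tcp", "body": {
  "offsets": {"rows": [[-10,-55,30,0,0,9.5,0.65],[-19.5,-82,85,0,0,18.9,0.65],[-19.5,-82,145,0,0,18.9,0.65],[-19.5,-82,195,0,0,18.9,0.65],[-19.5,-82,230,0,0,18.9,0.65],[-19.5,-82,230,0,0,18.9,0.65],[-19.5,-82,230,0,0,18.9,0],[-19.5,-82,230,0,0,18.9,0],[-19.5,-82,230,0,0,18.9,0]]}
}}

```text
time: 8.0
eef_pos: [547.7, -273.1, 23.4]
eef_rot: [[-0.946, 0.324, 0.003], [0.324, 0.946, -0.001], [-0.003, 0.0, -1.0]]
wrist_force: [-0.9, 1.2, 7.4]
finger_gap: 0.369
gripper_force: 41.2
```

```bash
python3 -c "
from h import *
go([527,234,240],90)"
```

```text
d [ 183.   473.2 -217. ] rz -18.9 (j6 -101)
```

Request:
{"method": "nudge_tcp", "body": {
  "offsets": {"rows": [[0,0,-60,0,0,0,0],[0,0,-120,0,0,0,0],[15,35,-170,0,0,-5,0],[37,93,-210,0,0,-9,0],[59,150,-217,0,0,-14,0],[81,208,-217,0,0,-18.9,0],[103,266,-217,0,0,-18.9,0],[125,323,-217,0,0,-18.9,0],[147,380,-217,0,0,-18.9,0],[168,435,-217,0,0,-18.9,0]]}
}}

```text
time: 9.25
eef_pos: [527.9, 192.9, 239.4]
eef_rot: [[-1.0, -0.0, 0.001], [-0.0, 1.0, 0.001], [-0.001, 0.001, -1.0]]
wrist_force: [0.3, -0.1, -0.3]
finger_gap: 0.365
gripper_force: 40.3
```

```bash
python3 -c "
from h import *
go([527,234,102],90)"
```

```text
d [  1.1  40.9 137.5] rz 0.0 (j6 -130)
```

Request:
{"method": "nudge_tcp", "body": {
  "offsets": {"rows": [[0,41,0,0,0,0,0],[0,41,40,0,0,0,0],[1,41,90,0,0,0,0],[1,41,125,0,0,0,0],[1,41,137,0,0,0,0],[1,41,137,0,0,0,0],[1,41,137,0,0,0,0.55],[1,41,137,0,0,0,0.55],[1,41,137,0,0,0,0.55]]}
}}

```text
time: 10.38
eef_pos: [530.7, 237.3, 106.0]
eef_rot: [[-1.0, -0.002, 0.009], [-0.002, 1.0, 0.009], [-0.009, 0.009, -1.0]]
wrist_force: [-5.0, 16.4, 10.4]
finger_gap: 0.547
gripper_force: 0.0
```

Request:
{"method": "nudge_tcp", "body": {
  "offsets": {"rows": [[0,0,-60,0,0,0,0.55],[0,0,-120,0,0,0,0.55],[0,-50,-150,0,0,0,0.6],[0,-110,-150,0,0,0,0.65],[0,-170,-150,0,0,0,0.65],[0,-230,-150,0,0,0,0.65],[0,-290,-150,0,0,0,0.65],[0,-350,-150,0,0,0,0.65],[0,-410,-150,0,0,0,0.65],[0,-470,-150,0,0,0,0.65]]}
}}

```text
time: 11.62
eef_pos: [527.1, -240.4, 253.6]
eef_rot: [[-1.0, 0.0, 0.003], [0.0, 1.0, -0.001], [-0.003, -0.001, -1.0]]
wrist_force: [2.2, -0.1, 0.1]
finger_gap: 0.653
gripper_force: 0.0
```

Request:
{"method": "nudge_tcp", "body": {
  "offsets": {"rows": [[0,-50,0,0,0,0,0.65],[0,-50,0,0,0,0,0.65],[0,-50,0,0,0,0,0.65]]}
}}

```text
time: 12.0
eef_pos: [527.1, -288.5, 252.5]
eef_rot: [[-1.0, 0.001, 0.001], [0.001, 1.0, -0.0], [-0.001, -0.0, -1.0]]
wrist_force: [-0.2, -0.0, -0.6]
finger_gap: 0.649
gripper_force: 0.0
```

Run:
```python
from h import *
c,im=shot("wrist","w4");S=sinks(c,im);print(S)
for r in S: go([r[0],r[1],22],r[4])
```

```text
[[ 554.9 -395.4   36.2   67.1   70.5  229.7  197.6]
 [ 456.3 -346.5   34.8   60.    88.7  265.5  115.1]]
d [ -27.3 -107.5  230.5] rz 19.4 (j6 -80)
d [ 71.3 -58.6 230.4] rz 1.3 (j6 -80)
```

Request:
{"method": "nudge_tcp", "body": {
  "offsets": {"rows": [[40,-30,40,0,0,1,0.65],[71,-59,90,0,0,1,0.65],[71,-59,145,0,0,1,0.65],[71,-59,195,0,0,1,0.65],[71,-59,230,0,0,1,0.65],[71,-59,230,0,0,1,0.65],[71,-59,230,0,0,1,0],[71,-59,230,0,0,1,0],[71,-59,230,0,0,1,0]]}
}}

```text
time: 13.18
eef_pos: [458.1, -347.3, 23.6]
eef_rot: [[-1.0, 0.017, 0.004], [0.017, 1.0, -0.001], [-0.004, -0.001, -1.0]]
wrist_force: [0.4, 4.3, 8.4]
finger_gap: 0.365
gripper_force: 41.6
```

Request:
{"method": "nudge_tcp", "body": {
  "offsets": {"rows": [[0,0,-60,0,0,0,0],[0,0,-120,0,0,0,0],[0,40,-180,0,0,0,0],[0,100,-220,0,0,0,0],[0,160,-250,0,0,0,0],[0,220,-265,0,0,0,0],[0,280,-265,0,0,0,0],[0,340,-265,0,0,0,0],[0,400,-265,0,0,0,0],[0,460,-265,0,0,0,0]]}
}}

```text
time: 14.42
eef_pos: [463.7, 103.8, 287.6]
eef_rot: [[-1.0, 0.017, 0.002], [0.017, 1.0, 0.002], [-0.002, 0.002, -1.0]]
wrist_force: [1.7, -0.6, -0.9]
finger_gap: 0.366
gripper_force: 40.5
```

Request:
{"method": "nudge_tcp", "body": {
  "offsets": {"rows": [[0,60,0,0,0,0,0],[0,80,0,0,0,0,0],[0,80,0,0,0,0,0],[0,80,0,0,0,0,0]]}
}}

```text
time: 14.92
eef_pos: [465.6, 180.9, 286.6]
eef_rot: [[-1.0, 0.018, 0.0], [0.018, 1.0, 0.0], [-0.0, 0.0, -1.0]]
wrist_force: [0.3, -0.4, -1.2]
finger_gap: 0.363
gripper_force: 40.5
```

Run:
```python
from h import *
c,im=shot("wrist","w5");cv2.imwrite("pics/w5c.png",cv2.resize(im[80:400,120:520],None,fx=1.8,fy=1.8))
go([527,252,180],90)
```

```text
d [-60.   72.4 106.6] rz -1.1 (j6 -135)
```

View pics/w5c.png

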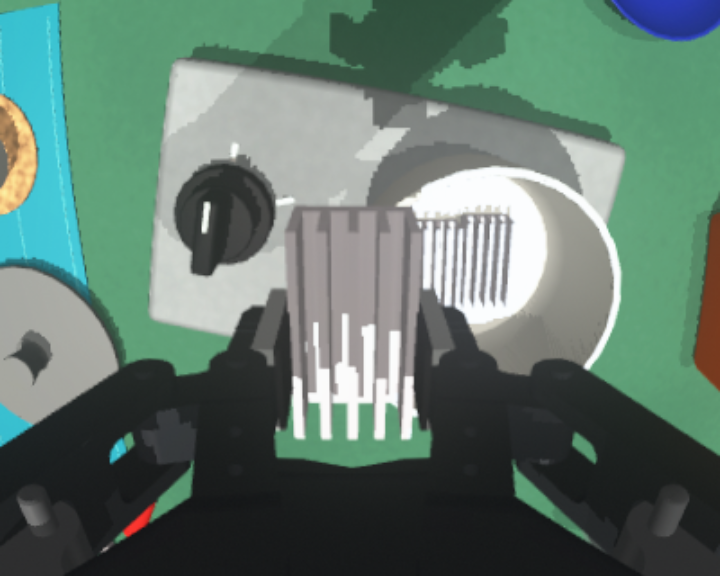

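The crop shows the first two sinks flat side by side on the bowl floor at about (465,265), and the third is in the gripper.

Request:
{"method": "nudge_tcp", "body": {
  "offsets": {"rows": [[-30,45,0,0,0,0,0],[-61,88,20,0,0,-1,0],[-61,88,80,0,0,-1,0],[-61,88,130,0,0,-1,0],[-61,88,160,0,0,-1,0],[-61,88,174,0,0,-1,0],[-61,88,174,0,0,-1,0],[-61,88,174,0,0,-1,0.55],[-61,88,174,0,0,-1,0.55],[-61,88,174,0,0,-1,0.55]]}
}}

```text
time: 16.23
eef_pos: [528.7, 269.2, 113.3]
eef_rot: [[-1.0, -0.0, 0.001], [-0.0, 1.0, 0.001], [-0.001, 0.001, -1.0]]
wrist_force: [-0.7, -0.2, 0.0]
finger_gap: 0.549
gripper_force: 0.0
```

Request:
{"method": "nudge_tcp", "body": {
  "offsets": {"rows": [[0,0,-60,0,0,0,0.55],[0,0,-120,0,0,0,0.55],[0,-50,-140,0,0,0,0.6],[0,-110,-140,0,0,0,0.65],[0,-170,-140,0,0,0,0.65],[0,-230,-140,0,0,0,0.65],[0,-290,-140,0,0,0,0.65],[0,-350,-140,0,0,0,0.65],[0,-410,-140,0,0,0,0.65],[0,-470,-140,0,0,0,0.65]]}
}}

```text
time: 17.48
eef_pos: [528.1, -203.0, 253.1]
eef_rot: [[-1.0, -0.0, 0.001], [-0.0, 1.0, -0.0], [-0.001, -0.0, -1.0]]
wrist_force: [1.5, 0.4, 0.2]
finger_gap: 0.653
gripper_force: 0.0
```

Request:
{"method": "nudge_tcp", "body": {
  "offsets": {"rows": [[0,-60,0,0,0,0,0.65],[0,-120,0,0,0,0,0.65],[0,-120,0,0,0,0,0.65],[0,-120,0,0,0,0,0.65]]}
}}

```text
time: 17.98
eef_pos: [528.0, -321.3, 252.3]
eef_rot: [[-1.0, 0.001, -0.0], [0.001, 1.0, 0.0], [0.0, 0.0, -1.0]]
wrist_force: [-0.1, 0.0, 0.1]
finger_gap: 0.651
gripper_force: 0.0
```

Run:
```python
from h import *
c,im=shot("wrist","w6");S=sinks(c,im);print(S)
for r in S: go([r[0],r[1],22],r[4])
```

```text
[[ 554.8 -396.3   34.3   66.3   70.5  254.8  197.2]]
d [-26.5 -75.7 230.5] rz 19.5 (j6 -77)
```

Request:
{"method": "nudge_tcp", "body": {
  "offsets": {"rows": [[-15,-45,30,0,0,9,0.65],[-26.5,-77,85,0,0,19.5,0.65],[-26.5,-77,145,0,0,19.5,0.65],[-26.5,-77,195,0,0,19.5,0.65],[-26.5,-77,230,0,0,19.5,0.65],[-26.5,-77,230,0,0,19.5,0.65],[-26.5,-77,230,0,0,19.5,0],[-26.5,-77,230,0,0,19.5,0],[-26.5,-77,230,0,0,19.5,0]]}
}}

```text
time: 19.15
eef_pos: [556.4, -398.4, 25.0]
eef_rot: [[-0.943, 0.333, 0.004], [0.333, 0.943, -0.001], [-0.004, -0.0, -1.0]]
wrist_force: [1.4, 2.8, 7.2]
finger_gap: 0.366
gripper_force: 41.1
```

```bash
python3 -c "
from h import *
go([500,200,290],90)"
```

```text
d [ 251.5  545.3 -266.1] rz -19.5 (j6 -90)
```

Request:
{"method": "nudge_tcp", "body": {
  "offsets": {"rows": [[0,0,-60,0,0,0,0],[0,0,-120,0,0,0,0],[15,35,-170,0,0,-5,0],[37,90,-210,0,0,-9,0],[60,145,-240,0,0,-14,0],[85,200,-266,0,0,-19.5,0],[110,255,-266,0,0,-19.5,0],[135,310,-266,0,0,-19.5,0],[160,365,-266,0,0,-19.5,0],[185,420,-266,0,0,-19.5,0]]}
}}

```text
time: 20.4
eef_pos: [520.5, 54.1, 289.6]
eef_rot: [[-1.0, 0.0, 0.002], [0.0, 1.0, 0.001], [-0.002, 0.001, -1.0]]
wrist_force: [2.4, -0.0, -1.3]
finger_gap: 0.361
gripper_force: 40.2
```

Request:
{"method": "nudge_tcp", "body": {
  "offsets": {"rows": [[40,50,0,0,0,0,0],[60,105,0,0,0,0,0],[66,125,0,0,0,0,0],[66,125,0,0,0,0,0],[66,125,0,0,0,0,0]]}
}}

```text
time: 21.02
eef_pos: [455.2, 176.8, 288.7]
eef_rot: [[-1.0, 0.0, 0.0], [0.0, 1.0, 0.0], [-0.0, 0.0, -1.0]]
wrist_force: [0.6, 0.1, -1.5]
finger_gap: 0.366
gripper_force: 40.2
```

Run:
```python
from h import *
c,im=shot("wrist","w7");cv2.imwrite("pics/w7c.png",cv2.resize(im[80:400,120:520],None,fx=1.8,fy=1.8))
go([527,234,114],90);print(env.get_obs()['eef_pos'])
```

```text
d [-71.5  57.4 174.6] rz -0.0 (j6 -134)
[455.4 176.6 288.6]
```

View pics/w7c.png

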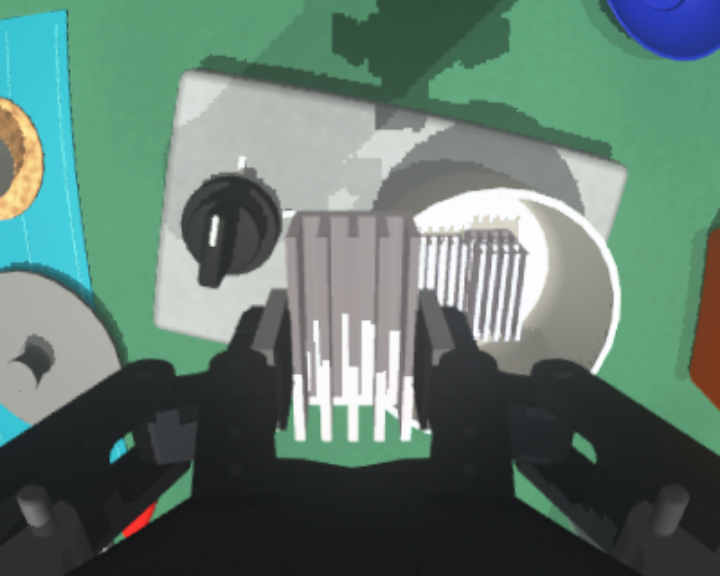

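The crop shows the third sink stacked flat on the first, on the bowl's right at about (495,285). The fourth goes beside it.

Request:
{"method": "nudge_tcp", "body": {
  "offsets": {"rows": [[-40,30,0,0,0,0,0],[-72,55,20,0,0,0,0],[-72,55,80,0,0,0,0],[-72,55,130,0,0,0,0],[-72,55,160,0,0,0,0],[-72,55,173,0,0,0,0],[-72,55,173,0,0,0,0],[-72,55,173,0,0,0,0.55],[-72,55,173,0,0,0,0.55],[-72,55,173,0,0,0,0.55]]}
}}

```text
time: 22.32
eef_pos: [527.7, 232.7, 116.3]
eef_rot: [[-1.0, -0.0, 0.001], [-0.0, 1.0, 0.001], [-0.001, 0.001, -1.0]]
wrist_force: [0.3, 0.4, -0.5]
finger_gap: 0.551
gripper_force: 0.3
```

Request:
{"method": "nudge_tcp", "body": {
  "offsets": {"rows": [[0,0,-60,0,0,0,0.55],[0,0,-120,0,0,0,0.55],[0,-50,-180,0,0,0,0.6],[10,-110,-200,0,0,0,0.8],[20,-170,-200,0,0,0,1],[30,-210,-200,0,0,0,1],[30,-210,-200,0,0,0,1],[30,-210,-200,0,0,0,1]]}
}}

```text
time: 23.32
eef_pos: [497.3, 22.3, 315.8]
eef_rot: [[-1.0, 0.001, 0.001], [0.001, 1.0, 0.001], [-0.001, 0.001, -1.0]]
wrist_force: [-0.4, 0.1, 0.4]
finger_gap: 0.999
gripper_force: 0.0
```

Run:
```python
from h import *
c,im=shot("wrist","w8");print(env.get_obs()['eef_pos'])
shot("top","top8");shot("scene","scene8")
```

```text
[497.4  22.8 315.5]
```

View pics/w8.png

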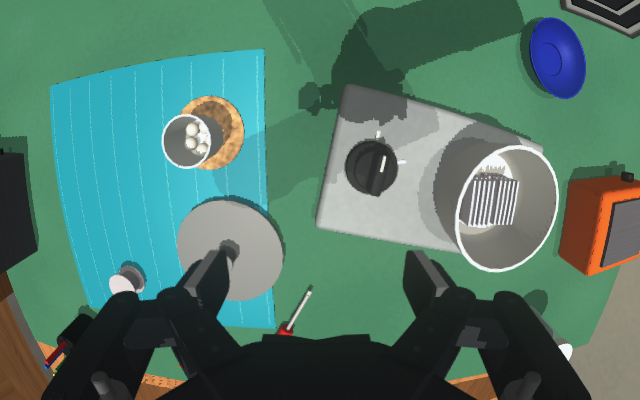

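The wrist view shows all four sinks in the bowl, the cup rim at (187,141) with the coaster at (212,132), the lid at (230,250) with its knob at (229,250), and the timer knob at (372,167) with its bar running up and down.

Run:
```python
from bowl import *
def edge(im,cen,rmax,a0,a1,f):
    m=f(cv2.cvtColor(im,cv2.COLOR_BGR2HSV).astype(int));out=[]
    for a in np.radians(np.arange(a0,a1,5)):
        for r in np.arange(rmax,rmax*.3,-.5):
            p=cen+r*np.array([np.cos(a),np.sin(a)])
            if m[int(round(p[1])),int(round(p[0]))]: out.append(p);break
    return out
o=env.get_obs();cw=cam("wrist",o)
w1=dict(o);w1['eef_pos']=np.array([499.3,-300.9,299.9]);w1['eef_rot']=np.diag([-1.,1,-1])
c1=cam("wrist",w1)
i8=cv2.imread("pics/w8.png");i1=cv2.imread("pics/w1.png");t=cam("top");it=cv2.imread("pics/top8.png")
low=lambda h:(h[...,1]<70)
print("cup w8",[robust(cw,edge(i8,np.array([187,141.]),33,60,280,low),z) for z in(69,74,79)])
print("cup w1",[robust(c1,edge(i1,np.array([448,141.]),33,-90,100,low),z) for z in(69,74,79)])
cork=lambda h:(h[...,0]<22)&(h[...,1]>80)&(h[...,2]>60)
print("coaster w8",robust(cw,edge(i8,np.array([212,132.]),42,-110,60,cork),4))
print("coaster w1",robust(c1,edge(i1,np.array([430,133.]),44,120,280,cork),4))
print("lid w8",[robust(cw,edge(i8,np.array([230,250.]),62,-180,0,low),z) for z in(12,16,20)])
print("lid w1",[robust(c1,edge(i1,np.array([433,250.]),62,-180,0,low),z) for z in(12,16,20)])
print("lid top",robust(t,edge(it,np.array([372,173.]),36,-180,180,low),16))
dark=lambda h:(h[...,2]<75)
print("knobdisc w8",[robust(cw,edge(i8,np.array([370,168.]),34,-200,20,dark),z) for z in(68,78)])
g=i8[120:220,330:420];cv2.imwrite("pics/k8.png",cv2.resize(np.hstack([g,i1[90:190,400:490]]),None,fx=4,fy=4,interpolation=cv2.INTER_CUBIC))
```

```text
cup w8 [(array([ 454. , -143.6,   35.1]), np.int64(41), np.float64(0.41260860195139304)), (array([ 453.7, -141.4,   34.6]), np.int64(41), np.float64(0.4070343365598132)), (array([ 453.3, -139.2,   34.2]), np.int64(41), np.float64(0.4014600711697156))]
cup w1 [(array([ 454.1, -140.7,   35. ]), np.int64(38), np.float64(0.44986846772434974)), (array([ 453.7, -143. ,   34.5]), np.int64(38), np.float64(0.44352916431686973)), (array([ 453.4, -145.3,   34. ]), np.int64(38), np.float64(0.43718986090917566))]
coaster w8 (array([ 447.5, -135.1,   53.3]), np.int64(33), np.float64(0.44446220770573364))
coaster w1 (array([ 448.2, -137.4,   53.5]), np.int64(32), np.float64(0.44562632907722755))
lid w8 [(array([ 635. , -116.3,   88.4]), np.int64(36), np.float64(0.45330357013616646)), (array([ 633.1, -115. ,   87.5]), np.int64(36), np.float64(0.44905817407681897)), (array([ 631.1, -113.7,   86.7]), np.int64(36), np.float64(0.44481277801756547))]
lid w1 [(array([ 634.9, -116.3,   88.1]), np.int64(36), np.float64(0.4295716996435029)), (array([ 632.9, -118.1,   87.3]), np.int64(36), np.float64(0.42539932678583664)), (array([ 630.9, -119.9,   86.4]), np.int64(36), np.float64(0.421226953928262))]
lid top (array([ 633.6, -108.6,   93.9]), np.int64(28), np.float64(0.590117663914443))
knobdisc w8 [(array([489.3,  89.4,  32. ]), np.int64(44), np.float64(0.4086797873385493)), (array([487.7,  87.6,  31.1]), np.int64(44), np.float64(0.39766716732898966))]
```

View pics/k8.png

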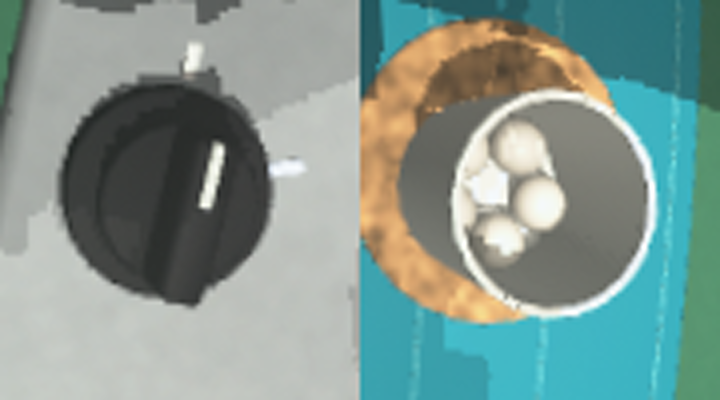

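The crop shows the knob bar still at off, with the off mark above it and the run mark to its right. The cup holds its balls and sits slightly off-centre on the coaster. Before choosing a grasp I'll check whether a side grasp of the cup is reachable, using a small wrist model taken from the joint readings.

Create kin.py:
```python
from h import *
B=np.array([[0,0,1],[-1,0,0],[0,-1,0]],float)
def fk(j1,p,j4,j5,j6,s):
    e=lambda ax,a:R.from_euler(ax,a,degrees=True).as_matrix()
    return e('z',j1)@e('y',p)@e('x',s*j4)@e('y',-j5)@B@e('z',-j6)
def wrist(Rt,j1,p,s):
    e=lambda ax,a:R.from_euler(ax,a,degrees=True).as_matrix()
    M=(e('z',j1)@e('y',p)).T@Rt   # = Rx(s j4) Ry(-j5) B Rz(-j6)
    out=[]
    zx=M[:,2]                      # Rx Ry ex = (cos(j5), sin..)
    j5=-np.degrees(np.arccos(np.clip(zx[0],-1,1)))
    for sg in(1,):
        q=-j5                      # Ry(q) ex=(cos q,0,-sin q), sin q>0
        a=np.degrees(np.arctan2(zx[1],-zx[2]))   # Rx(a)(0,-sin q)->( sin a sin q, -cos a sin q)
        N=(e('x',a)@e('y',q)@B).T@M;j6=-np.degrees(np.arctan2(N[1,0],N[0,0]))
        out=[s*a,j5,j6]
    return np.array(out)
def Rt(th,phi,az=90):
    t=np.radians(th);z=np.array([np.cos(np.radians(az))*np.cos(t),np.sin(np.radians(az))*np.cos(t),-np.sin(t)])
    y=np.cross(z,[0,0,1]);y/=np.linalg.norm(y);x=np.cross(y,z)
    return np.c_[x,y,z]@R.from_euler('z',phi,degrees=True).as_matrix()
```

Run:
```python
from kin import *
o=env.get_obs();j=o['joint_pos'];print(j)
print(np.abs(fk(j[0],j[1]-j[2],j[3],j[4],j[5],1)-o['eef_rot']).max())
for s in(1,-1):
  for j1 in(-20,0,20):
    print(s,j1,"grasp",wrist(Rt(25,0),j1,45,s),"tilt60",wrist(Rt(60,0),j1,45,s))
  for j1 in(15,30,45):
    print(s,j1,"pour",[wrist(Rt(0,ph),j1,20,s) for ph in(-135,0,135)])
```

```text
[  25.3    1.4  -15.    -0.   -73.6 -115.3]
0.00017332645401449003
1 -20 grasp [  58.7  -85.4 -131.8] tilt60 [  32.6  -60.6 -139.7]
1 0 grasp [  71.8  -72.6 -137.8] tilt60 [  39.2  -52.2 -153.4]
1 20 grasp [  84.7  -58.8 -141. ] tilt60 [  43.7  -42.8 -167.8]
1 15 pour [array([ 95.2, -75.9, -24.4]), array([  95.2,  -75.9, -159.4]), array([ 95.2, -75.9,  65.6])]
1 30 pour [array([101.2, -62. , -22.2]), array([ 101.2,  -62. , -157.2]), array([101.2, -62. ,  67.8])]
1 45 pour [array([108.9, -48.4, -17.8]), array([ 108.9,  -48.4, -152.8]), array([108.9, -48.4,  72.2])]
-1 -20 grasp [ -58.7  -85.4 -131.8] tilt60 [ -32.6  -60.6 -139.7]
-1 0 grasp [ -71.8  -72.6 -137.8] tilt60 [ -39.2  -52.2 -153.4]
-1 20 grasp [ -84.7  -58.8 -141. ] tilt60 [ -43.7  -42.8 -167.8]
-1 15 pour [array([-95.2, -75.9, -24.4]), array([ -95.2,  -75.9, -159.4]), array([-95.2, -75.9,  65.6])]
-1 30 pour [array([-101.2,  -62. ,  -22.2]), array([-101.2,  -62. , -157.2]), array([-101.2,  -62. ,   67.8])]
-1 45 pour [array([-108.9,  -48.4,  -17.8]), array([-108.9,  -48.4, -152.8]), array([-108.9,  -48.4,   72.2])]
```

Request:
{"method": "nudge_tcp", "body": {
  "offsets": {"rows": [[5,-40,6,0,0,10,1],[10,-80,12,0,0,20,1],[15,-120,18,0,0,30,1],[20,-160,24,0,0,40,1],[25,-200,30,0,0,50,1],[29,-240,36,0,0,60,1],[33,-280,42,0,0,70,1],[38,-320,50,0,0,80,1],[43,-353,55,0,0,90,1],[43,-353,55,0,0,90,1]]}
}}

```text
time: 24.72
eef_pos: [454.3, -331.6, 258.9]
eef_rot: [[0.003, 1.0, -0.002], [1.0, -0.003, 0.001], [0.001, -0.002, -1.0]]
wrist_force: [0.6, 0.4, 0.1]
finger_gap: 0.997
gripper_force: 0.0
```

```bash
python3 -c "
from h import *
print(env.get_obs()['joint_pos'],env.get_obs()['eef_rot'])"
```

```text
[ -16.2    9.7  -12.9    0.   -67.5 -164. ] [[ 0.  1. -0.]
 [ 1. -0.  0.]
 [ 0. -0. -1.]]
```

Request:
{"method": "nudge_tcp", "body": {
  "offsets": {"rows": [[0,0,0,0,10,0,1],[0,0,0,0,20,0,1],[0,0,0,0,20,0,1]]}
}}

```text
time: 25.1
eef_pos: [454.9, -331.9, 258.4]
eef_rot: [[0.002, 1.0, -0.001], [0.939, -0.001, 0.345], [0.345, -0.002, -0.939]]
wrist_force: [-0.3, -0.0, 0.5]
finger_gap: 1.001
gripper_force: 0.0
```

```bash
python3 -c "
from kin import *
o=env.get_obs();j=o['joint_pos'];print(j)
for s in(1,-1):print(np.abs(fk(j[0],j[1]-j[2],j[3],j[4],j[5],s)-o['eef_rot']).max())"
```

```text
[ -28.4   18.     2.5  -17.7  -84.7 -148.4]
0.5328157232899273
3.3306690738754696e-16
```

Request:
{"method": "nudge_tcp", "body": {
  "offsets": {"rows": [[0,0,0,0,10,0,1],[0,0,0,0,20,0,1],[0,0,0,0,30,0,1],[0,0,0,0,40,0,1],[0,0,0,0,40,0,1],[0,0,0,0,40,0,1]]}
}}

```text
time: 25.85
eef_pos: [454.8, -330.0, 260.3]
eef_rot: [[-0.0, 1.0, -0.002], [0.503, 0.001, 0.864], [0.864, -0.0, -0.503]]
wrist_force: [-0.3, -0.4, 1.3]
finger_gap: 1.004
gripper_force: 0.0
```

```bash
python3 -c "
from h import *
o=env.get_obs();print(o['joint_pos']);z=o['eef_rot'][:,2];C=np.array([453.8,-142.2,49.]);go(C-120*z);go(C)"
```

Run:
```python
from h import *
import numpy as np
c,im=shot("top","top9")
cv2.imwrite("pics/t9c.png",cv2.resize(im[100:400,300:620],None,fx=1.8,fy=1.8))
```

```text
[ -44.3   36.2   21.6  -44.  -117.2 -141.1]
d [-88.1  -0.6 148.6]
d [-88.1  -0.6 268.6]
```

View pics/t9c.png

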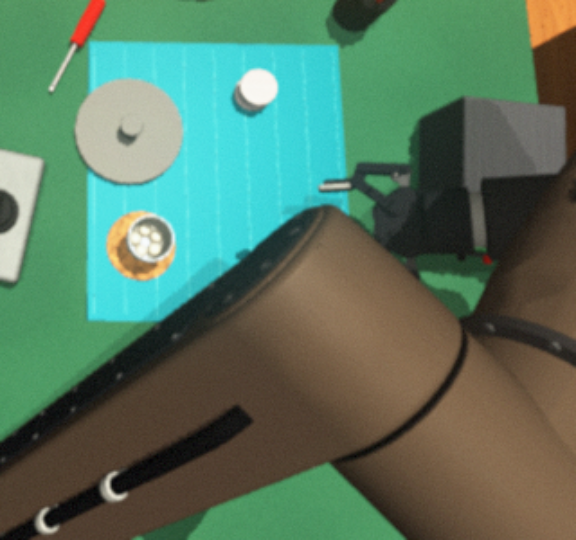

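The top view shows the horizontal-leaning gripper pointing left at the cup, with the arm clear. The cup is still at crop (150,238) on the coaster.

Request:
{"method": "nudge_tcp", "body": {
  "offsets": {"rows": [[0,0,60,0,0,0,1],[-10,-0.5,110,0,0,0,1],[-50,-0.5,148,0,0,0,1],[-88,-0.5,149,0,0,0,1],[-88,-0.5,149,0,0,0,1],[-88,-0.5,149,0,0,0,1]]}
}}

```text
time: 26.65
eef_pos: [454.5, -245.5, 111.5]
eef_rot: [[-0.003, 1.0, -0.0], [0.503, 0.002, 0.864], [0.864, 0.003, -0.503]]
wrist_force: [-0.0, -0.3, 0.4]
finger_gap: 1.005
gripper_force: 0.0
```

Run:
```python
from h import *
c,im=shot("wrist","w9");o=env.get_obs();print(o['eef_pos'],o['joint_pos']);go([453.8,-142.2,49])
print(proj(c,[453.8,-142.2,74]))
```

```text
[ 454.6 -245.6  111.7] [ -39.2   40.3    6.4  -42.9  -99.9 -130.5]
d [ -2.2  -0.8 121. ]
(np.float64(314.71175867954634), np.float64(180.52549093999534))
```

View pics/w9.png

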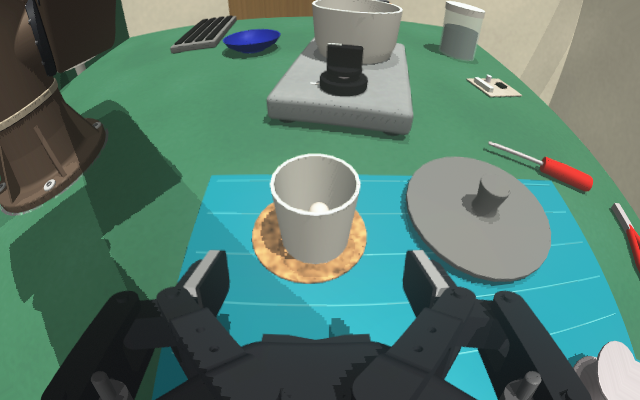

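The wrist view shows the cup centred between the open fingers with its rim at (315,182). I advance and grip.

Request:
{"method": "nudge_tcp", "body": {
  "offsets": {"rows": [[-1,-0.8,45,0,0,0,1],[-2,-0.8,80,0,0,0,1],[-2,-0.8,105,0,0,0,1],[-2,-0.8,124,0,0,0,1],[-2,-0.8,124,0,0,0,1],[-2,-0.8,124,0,0,0,0.5],[-2,-0.8,124,0,0,0,0.5],[-2,-0.8,124,0,0,0,0.5],[-2,-0.8,124,0,0,0,0.5]]},
  "clamp_n": 30
}}

```text
time: 27.82
eef_pos: [453.4, -140.3, 46.7]
eef_rot: [[-0.001, 1.0, 0.001], [0.5, -0.001, 0.866], [0.866, 0.002, -0.5]]
wrist_force: [0.4, -4.0, 7.2]
finger_gap: 0.778
gripper_force: 32.7
```

```bash
python3 -c "
from h import *
o=env.get_obs();print(o['joint_pos'],o['wrist_force']);go([470,-142,215]);go([548,252,220])"
```

```text
[ -32.7   41.1   -4.1  -46.8  -88.5 -126.3] [ 0.4 -4.   7.2]
d [144.9  16.9 -85.7]
d [346.3  94.7 253. ]
```

Request:
{"method": "nudge_tcp", "body": {
  "offsets": {"rows": [[26,0,-15,0,0,0,0.5],[70,0,-40,0,0,0,0.5],[120,5,-70,0,0,0,0.5],[155,15,-75,0,0,0,0.5],[185,25,-40,0,0,0,0.5],[215,40,10,0,0,0,0.5],[245,55,62,0,0,0,0.5],[272,68,112,0,0,0,0.5],[300,80,162,0,0,0,0.5],[325,90,212,0,0,0,0.5]]}
}}

```text
time: 29.08
eef_pos: [543.5, 208.1, 221.4]
eef_rot: [[-0.0, 1.0, 0.001], [0.5, -0.001, 0.866], [0.866, 0.001, -0.5]]
wrist_force: [0.6, -0.1, -1.8]
finger_gap: 0.774
gripper_force: 33.7
```

Request:
{"method": "nudge_tcp", "body": {
  "offsets": {"rows": [[10,2,20,0,5,0,0.5],[21,5,41,0,10,0,0.5],[21,5,41,0,18,0,0.5],[21,5,41,0,18,0,0.5],[21,5,41,0,18,0,0.5]]}
}}

```text
time: 29.7
eef_pos: [548.6, 252.1, 218.9]
eef_rot: [[0.0, 1.0, 0.001], [0.211, -0.001, 0.977], [0.977, 0.0, -0.211]]
wrist_force: [0.4, -0.5, -0.8]
finger_gap: 0.78
gripper_force: 34.2
```

```bash
python3 -c "
from h import *
o=env.get_obs();print(o['joint_pos']);go([550,252,220])"
```

```text
[  -5.3   29.6   -7.4  -77.1  -86.8 -142.8]
d [ 1.1  1.4 -0.3]
```

Request:
{"method": "nudge_tcp", "body": {
  "offsets": {"rows": [[0,0,0,0,0,-10,0.5],[0,0,0,0,0,-20,0.5],[0,0,0,0,0,-30,0.5],[0,0,0,0,0,-40,0.5],[0,0,0,0,0,-50,0.5],[0,0,0,0,0,-60,0.5],[0,0,0,0,0,-69,0.5],[0,0,0,0,0,-77,0.5],[0,0,0,0,0,-84,0.5],[0,0,0,0,0,-90,0.5]]}
}}

```text
time: 30.95
eef_pos: [548.2, 253.0, 220.7]
eef_rot: [[-1.0, -0.008, 0.0], [-0.001, 0.211, 0.978], [-0.008, 0.977, -0.211]]
wrist_force: [0.3, -0.5, -2.3]
finger_gap: 0.774
gripper_force: 34.2
```

Request:
{"method": "nudge_tcp", "body": {
  "offsets": {"rows": [[0,0,0,0,0,-6,0.5],[0,0,0,0,0,-12,0.5],[0,0,0,0,0,-18,0.5],[0,0,0,0,0,-24,0.5],[0,0,0,0,0,-30,0.5],[0,0,0,0,0,-38,0.5],[0,0,0,0,0,-46,0.5],[0,0,0,0,0,-54,0.5],[0,0,0,0,0,-60,0.5],[0,0,0,0,0,-60,0.5]]}
}}

```text
time: 32.2
eef_pos: [548.2, 253.0, 220.7]
eef_rot: [[-0.497, -0.868, 0.0], [-0.182, 0.105, 0.978], [-0.848, 0.486, -0.21]]
wrist_force: [0.1, 0.2, -1.4]
finger_gap: 0.774
gripper_force: 34.4
```

Run:
```python
from h import *
print(env.get_obs()['joint_pos'])
c,im=shot("wrist","w10");s,i2=shot("scene","s10")
cv2.imwrite("pics/m10.png",np.vstack([cv2.resize(im,(480,300)),cv2.resize(i2[150:350,260:580],(480,300))]))
```

```text
[ -5.3  29.4  -7.4 -77.2 -86.9   7.2]
```

View pics/m10.png

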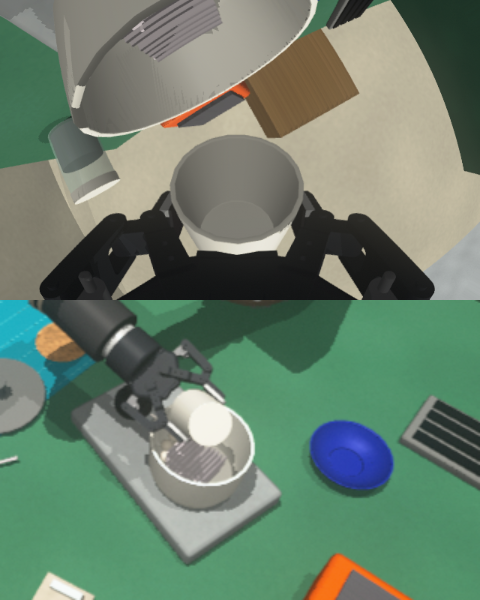

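The cup is visibly empty (wrist view) and inverted over the bowl (scene view). I roll back and return it.

Request:
{"method": "nudge_tcp", "body": {
  "offsets": {"rows": [[0,0,0,0,0,10,0.5],[0,0,0,0,0,20,0.5],[0,0,0,0,0,30,0.5],[0,0,0,0,0,40,0.5],[0,0,0,0,0,50,0.5],[0,0,0,0,0,60,0.5],[0,0,0,0,0,70,0.5],[0,0,0,0,0,80,0.5],[0,0,0,0,0,90,0.5],[0,0,0,0,0,90,0.5]]}
}}

```text
time: 33.55
eef_pos: [548.0, 252.9, 219.3]
eef_rot: [[-0.866, 0.5, 0.0], [0.104, 0.181, 0.978], [0.489, 0.847, -0.209]]
wrist_force: [-0.0, 0.0, -0.0]
finger_gap: 0.775
gripper_force: 34.4
```

Request:
{"method": "nudge_tcp", "body": {
  "offsets": {"rows": [[0,0,0,0,0,10,0.5],[0,0,0,0,0,20,0.5],[0,0,0,0,0,30,0.5],[0,0,0,0,0,40,0.5],[0,0,0,0,0,50,0.5],[0,0,0,0,0,60,0.5],[0,0,0,0,0,60,0.5]]}
}}

```text
time: 34.42
eef_pos: [548.0, 252.9, 219.2]
eef_rot: [[-0.004, 1.0, 0.0], [0.208, 0.001, 0.978], [0.978, 0.004, -0.208]]
wrist_force: [-0.5, 0.2, -0.3]
finger_gap: 0.776
gripper_force: 34.4
```

Request:
{"method": "nudge_tcp", "body": {
  "offsets": {"rows": [[0,0,-40,0,-9,0,0.5],[0,0,-90,0,-18,0,0.5],[0,0,-90,0,-18,0,0.5],[0,0,-90,0,-18,0,0.5]]}
}}

```text
time: 34.92
eef_pos: [547.6, 165.2, 238.2]
eef_rot: [[-0.005, 1.0, 0.0], [0.499, 0.002, 0.867], [0.867, 0.004, -0.499]]
wrist_force: [-0.3, 0.1, -1.3]
finger_gap: 0.772
gripper_force: 34.5
```

Run:
```python
from h import *
shot("top","top10");o=env.get_obs();print(o['eef_rot']);go([448.5,-134.5,150]);go([448.5,-134.5,47.5])
```

```text
[[-0.   1.  -0. ]
 [ 0.5  0.   0.9]
 [ 0.9  0.  -0.5]]
d [-225.1  -99.5 -216.2]
d [-313.9  -99.7 -165. ]
```

Request:
{"method": "nudge_tcp", "body": {
  "offsets": {"rows": [[-25,-17,-43,0,0,0,0.5],[-50,-33,-86,0,0,0,0.5],[-75,-50,-129,0,0,0,0.5],[-100,-66,-172,0,0,0,0.5],[-125,-83,-215,0,0,0,0.5],[-150,-99.5,-259,0,0,0,0.5],[-190,-99.5,-236,0,0,0,0.5],[-230,-99.5,-213,0,0,0,0.5],[-260,-99.5,-196,0,0,0,0.5],[-260,-99.5,-196,0,0,0,0.5]]}
}}

```text
time: 36.22
eef_pos: [447.1, -133.5, 107.6]
eef_rot: [[0.005, 1.0, -0.003], [0.495, 0.0, 0.869], [0.869, -0.006, -0.495]]
wrist_force: [0.2, 0.1, -1.0]
finger_gap: 0.774
gripper_force: 34.5
```

```bash
python3 -c "
from h import *
go([448.5,-134.5,47.5])"
```

```text
d [-52.6   1.8  28.9]
```

Request:
{"method": "nudge_tcp", "body": {
  "offsets": {"rows": [[-25,0.5,14,0,0,0,0.5],[-40,1,22,0,0,0,0.5],[-48,1.5,26.5,0,0,0,0.5],[-52,1.5,28.5,0,0,0,0.5],[-52,1.5,28.5,0,0,0,0.5],[-52,1.5,28.5,0,0,0,0.5]]}
}}

```text
time: 36.98
eef_pos: [450.2, -136.4, 51.8]
eef_rot: [[-0.001, 1.0, 0.001], [0.5, -0.0, 0.866], [0.866, 0.001, -0.5]]
wrist_force: [-0.7, 0.4, 0.0]
finger_gap: 0.775
gripper_force: 34.5
```

Request:
{"method": "nudge_tcp", "body": {
  "offsets": {"rows": [[-2,0,1.2,0,0,0,0.5],[-4,0,2.3,0,0,0,0.5],[-4,0,2.3,0,0,0,0.5],[-4,0,2.3,0,0,0,0.5]]}
}}

```text
time: 37.48
eef_pos: [450.0, -136.3, 46.7]
eef_rot: [[-0.0, 1.0, 0.0], [0.5, -0.0, 0.866], [0.866, 0.0, -0.5]]
wrist_force: [0.8, 0.1, -0.5]
finger_gap: 0.774
gripper_force: 34.5
```

Request:
{"method": "nudge_tcp", "body": {
  "offsets": {"rows": [[-0.9,0,0.5,0,0,0,0.5],[-0.9,0,0.5,0,0,0,0.5]]}
}}

```text
time: 37.72
eef_pos: [450.0, -136.2, 46.6]
eef_rot: [[-0.001, 1.0, -0.0], [0.499, 0.0, 0.867], [0.867, 0.001, -0.499]]
wrist_force: [0.6, -0.8, 6.8]
finger_gap: 0.778
gripper_force: 34.6
```

Request:
{"method": "nudge_tcp", "body": {
  "offsets": {"rows": [[0,0,0,0,0,0,1],[0,0,0,0,0,0,1],[0,0,0,0,0,0,1],[0,0,-25,0,0,0,1],[0,0,-70,0,0,0,1],[0,0,-120,0,0,0,1],[20,0,-170,0,0,0,1],[50,0,-210,0,0,0,1],[50,0,-210,0,0,0,1]]}
}}

```text
time: 38.85
eef_pos: [450.5, -295.7, 197.0]
eef_rot: [[-0.004, 1.0, 0.004], [0.505, -0.001, 0.863], [0.863, 0.005, -0.505]]
wrist_force: [0.1, 0.3, -0.4]
finger_gap: 0.999
gripper_force: 0.0
```

Run:
```python
from h import *
c,im=shot("wrist","w11");t,it=shot("top","top11")
cv2.imwrite("pics/m11.png",np.vstack([cv2.resize(im[:300],(640,300)),cv2.resize(it[130:280,180:500],(640,300))]))
print(env.get_obs()['eef_pos'],env.get_obs()['joint_pos'])
```

```text
[ 449.9 -293.1  194. ] [ -42.3   37.3   13.5  -42.8 -109.3 -135.8]
```

View pics/m11.png

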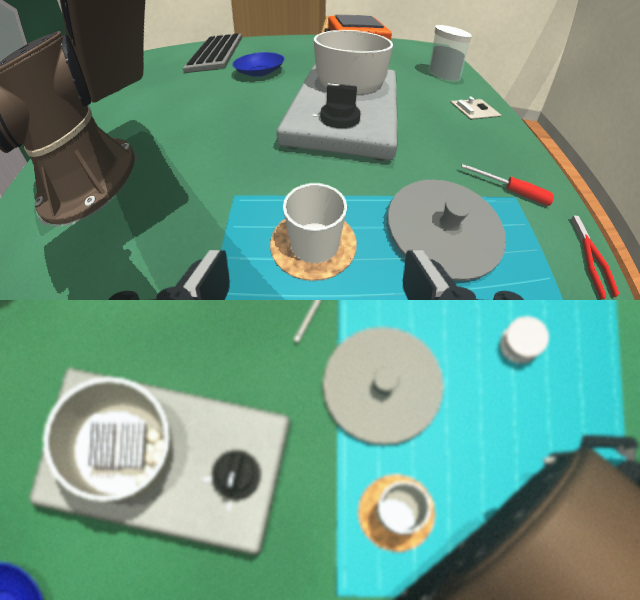

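The wrist view shows the cup upright and empty on the coaster at (315,220). The top view shows balls beside the sinks in the bowl at (152,450). Next I bring the tool back to vertical and look into the bowl.

Request:
{"method": "nudge_tcp", "body": {
  "offsets": {"rows": [[20,0,-10,0,-10,0,1],[40,0,-20,0,-20,0,1],[60,0,-30,0,-30,0,1],[80,0,-40,0,-40,0,1],[90,0,-50,0,-50,0,1],[100,0,-55,0,-60,0,1],[100,0,-55,0,-60,0,1],[100,0,-55,0,-60,0,1]]}
}}

```text
time: 39.95
eef_pos: [449.7, -289.7, 306.9]
eef_rot: [[-0.002, 1.0, -0.002], [1.0, 0.002, 0.002], [0.002, -0.002, -1.0]]
wrist_force: [0.2, -1.0, -0.3]
finger_gap: 1.001
gripper_force: 0.0
```

```bash
python3 -c "
from h import *
o=env.get_obs();print(o['joint_pos'],o['eef_rot']);go([480,150,310],90)"
```

```text
[ -11.9    5.5  -11.6   -0.1  -73.1 -168. ] [[-0.  1. -0.]
 [ 1.  0.  0.]
 [ 0. -0. -1.]]
d [439.7  31.   -2.1] rz -89.9 (j6 -168)
```

Request:
{"method": "nudge_tcp", "body": {
  "offsets": {"rows": [[44,3,0,0,0,-10,1],[88,6,0,0,0,-20,1],[132,9,0,0,0,-30,1],[176,12,0,0,0,-40,1],[220,15,0,0,0,-50,1],[264,18,0,0,0,-60,1],[308,22,0,0,0,-70,1],[352,26,0,0,0,-80,1],[396,28,0,0,0,-90,1],[440,31,0,0,0,-90,1]]}
}}

```text
time: 41.2
eef_pos: [481.4, 150.0, 306.8]
eef_rot: [[-1.0, -0.0, -0.003], [-0.0, 1.0, -0.0], [0.003, -0.0, -1.0]]
wrist_force: [0.8, -0.6, 0.5]
finger_gap: 1.001
gripper_force: 0.0
```

Request:
{"method": "nudge_tcp", "body": {
  "offsets": {"rows": [[0,0,0,0,0,0,1],[0,0,0,0,0,0,1]]}
}}

```text
time: 41.45
eef_pos: [481.2, 148.6, 306.8]
eef_rot: [[-1.0, 0.001, -0.003], [0.001, 1.0, -0.001], [0.003, -0.001, -1.0]]
wrist_force: [-0.6, 0.2, 0.4]
finger_gap: 0.999
gripper_force: 0.0
```

Run:
```python
from bowl import *
c,im=shot("wrist","w12");print(env.get_obs()['eef_pos'])
u=np.array(proj(c,[526.8,252.3,140])).astype(int);print(u)
y0,x0=max(u[1]-90,0),u[0]-110
cv2.imwrite("pics/w12c.png",cv2.resize(im[y0:y0+180,x0:x0+220],None,fx=3,fy=3,interpolation=cv2.INTER_CUBIC))
```

```text
[481.2 148.3 307.2]
[416 231]
```

View pics/w12c.png

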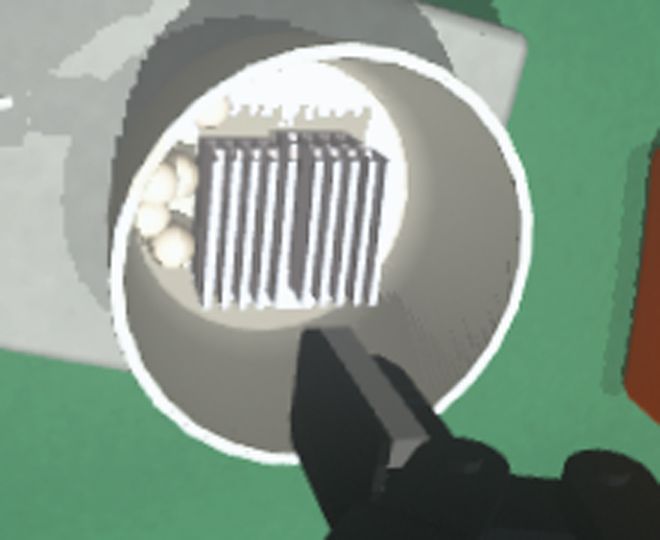

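All five balls are in the bowl, at crop (213,108), (160,182), (185,175), (153,215) and (173,245), beside the four flat-stacked sinks. Next, the lid.

Request:
{"method": "nudge_tcp", "body": {
  "offsets": {"rows": [[-24,-53,10,0,0,0,1],[-48,-106,20,0,0,0,1],[-72,-159,30,0,0,0,0.7],[-96,-212,40,0,0,0,0.65],[-119,-265,57,0,0,0,0.65],[-119,-265,57,0,0,0,0.65],[-119,-265,57,0,0,0,0.65]]}
}}

```text
time: 42.38
eef_pos: [599.4, -117.2, 250.7]
eef_rot: [[-1.0, 0.003, -0.001], [0.003, 1.0, 0.0], [0.001, 0.0, -1.0]]
wrist_force: [0.1, 0.6, -0.2]
finger_gap: 0.654
gripper_force: 0.0
```

Run:
```python
from bowl import *
c,im=shot("wrist","w13");o=env.get_obs();print(o['eef_pos'])
h=cv2.cvtColor(im,cv2.COLOR_BGR2HSV).astype(int);m=h[...,1]<70
def edge(cen,rmax,a0,a1):
    out=[]
    for a in np.radians(np.arange(a0,a1,4)):
        for r in np.arange(rmax,rmax*.4,-.5):
            p=cen+r*np.array([np.cos(a),np.sin(a)])
            q=np.round(p).astype(int)
            if 0<=q[0]<640 and 0<=q[1]<400 and m[q[1],q[0]]: out.append(p);break
    return out
u=np.array(proj(c,[633,-116.5,16]));print(u)
for z in(13,16): print(robust(c,edge(u,105,-200,20),z))
print(proj(c,[633,-116.5,50]))
cv2.imwrite("pics/lid.png",im)
go([633.2,-116.5,36],90)
```

```text
[ 599.6 -116.3  251.2]
[317.7 202.2]
(array([ 634.4, -116.8,   88. ]), np.int64(55), np.float64(0.3278576447003192))
(array([ 633.5, -116.8,   87.3]), np.int64(55), np.float64(0.3251382071604134))
(np.float64(317.8048378118928), np.float64(210.8131866937352))
d [-33.6  -0.2 215.3] rz -0.1 (j6 -97)
```

Request:
{"method": "nudge_tcp", "body": {
  "offsets": {"rows": [[-34,-0.5,50,0,0,0,0.65],[-34,-0.5,105,0,0,0,0.65],[-34,-0.5,155,0,0,0,0.65],[-34,-0.5,190,0,0,0,0.65],[-34,-0.5,213,0,0,0,0.65],[-34,-0.5,213,0,0,0,0.65],[-34,-0.5,213,0,0,0,0.2],[-34,-0.5,213,0,0,0,0.2],[-34,-0.5,213,0,0,0,0.2],[-34,-0.5,213,0,0,0,0.2]]},
  "clamp_n": 60
}}

```text
time: 43.68
eef_pos: [635.1, -115.7, 40.2]
eef_rot: [[-1.0, -0.0, 0.003], [-0.0, 1.0, 0.001], [-0.003, 0.001, -1.0]]
wrist_force: [-1.4, 4.0, 7.5]
finger_gap: 0.367
gripper_force: 58.9
```

Request:
{"method": "nudge_tcp", "body": {
  "offsets": {"rows": [[0,0,-20,0,0,0,0.2],[0,0,-60,0,0,0,0.2],[0,0,-120,0,0,0,0.2],[0,0,-180,0,0,0,0.2],[0,0,-200,0,0,0,0.2],[0,0,-200,0,0,0,0.2]]}
}}

```text
time: 44.42
eef_pos: [634.5, -116.3, 240.5]
eef_rot: [[-1.0, 0.0, 0.004], [0.0, 1.0, 0.001], [-0.004, 0.001, -1.0]]
wrist_force: [-0.5, 0.0, -3.7]
finger_gap: 0.364
gripper_force: 59.8
```

Run:
```python
from h import *
o=env.get_obs();print(o['eef_pos']);shot("top","top14");shot("scene","s14")
go([526.8,252.3,220],90)
```

```text
[ 634.5 -116.3  240.5]
d [106.4 368.4  17.3] rz -0.0 (j6 -97)
```

Request:
{"method": "nudge_tcp", "body": {
  "offsets": {"rows": [[15,52,0,0,0,0,0.2],[30,104,0,0,0,0,0.2],[45,156,0,0,0,0,0.2],[60,208,0,0,0,0,0.2],[75,260,0,0,0,0,0.2],[90,312,0,0,0,0,0.2],[100,350,0,0,0,0,0.2],[106,368,0,0,0,0,0.2],[106,368,0,0,0,0,0.2],[106,368,0,0,0,0,0.2]]}
}}

```text
time: 45.78
eef_pos: [527.9, 250.8, 237.2]
eef_rot: [[-1.0, 0.001, -0.001], [0.001, 1.0, -0.001], [0.001, -0.001, -1.0]]
wrist_force: [-0.6, 0.1, -3.3]
finger_gap: 0.366
gripper_force: 60.2
```

Run:
```python
from bowl import *
c,im=shot("wrist","w15");o=env.get_obs();print(o['eef_pos'],o['eef_rot'][:,2]*100)
h=cv2.cvtColor(im,cv2.COLOR_BGR2HSV).astype(int)
# held lid disc edge, at z = TCP-40+16
u=np.array(proj(c,o['eef_pos']-[0,0,24]));print(u)
cv2.imwrite("pics/w15c.png",im)
go([527.3,252.3,176],90)
```

```text
[528.  250.6 237.4] [  -0.1   -0.1 -100. ]
[317.9 252.7]
d [ 0.7  1.7 61.4] rz -0.1 (j6 -135)
```

View pics/w15.png

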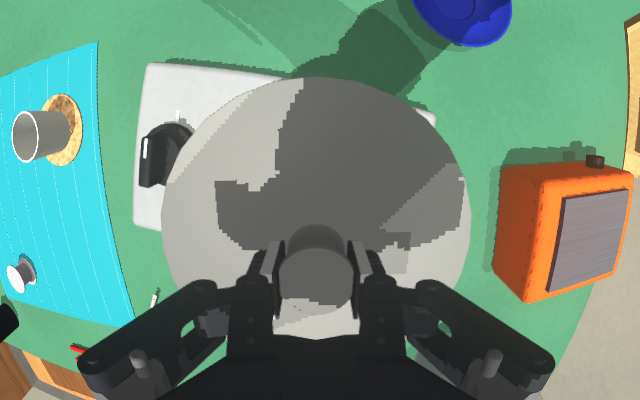

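The lid is held level and centred at (317,250) over the bowl. I lower it until it makes contact.

Request:
{"method": "nudge_tcp", "body": {
  "offsets": {"rows": [[0.5,1.7,25,0,0,0,0.2],[0.5,1.7,45,0,0,0,0.2],[0.5,1.7,57,0,0,0,0.2],[0.5,1.7,62,0,0,0,0.2],[0.5,1.7,62,0,0,0,0.2],[0.5,1.7,62,0,0,0,0.2]]}
}}

```text
time: 46.58
eef_pos: [527.9, 253.6, 176.8]
eef_rot: [[-1.0, 0.0, 0.001], [0.0, 1.0, 0.001], [-0.001, 0.001, -1.0]]
wrist_force: [0.1, 0.3, -2.3]
finger_gap: 0.362
gripper_force: 60.2
```

Request:
{"method": "nudge_tcp", "body": {
  "offsets": {"rows": [[0,0,2,0,0,0,0.2],[0,0,2,0,0,0,0.2],[0,0,2,0,0,0,0.2]]}
}}

```text
time: 46.95
eef_pos: [527.5, 253.5, 174.1]
eef_rot: [[-1.0, -0.0, 0.0], [-0.0, 1.0, 0.0], [-0.0, 0.0, -1.0]]
wrist_force: [0.2, 0.0, -2.0]
finger_gap: 0.367
gripper_force: 60.2
```

Request:
{"method": "nudge_tcp", "body": {
  "offsets": {"rows": [[0,0.7,2,0,0,0,0.2],[0,0.7,2.5,0,0,0,0.2],[0,-0.7,2.5,0,0,0,0.2]]}
}}

```text
time: 47.32
eef_pos: [527.4, 252.7, 171.4]
eef_rot: [[-1.0, -0.0, -0.0], [-0.0, 1.0, -0.0], [0.0, -0.0, -1.0]]
wrist_force: [-0.8, 0.5, -3.0]
finger_gap: 0.369
gripper_force: 60.2
```

Request:
{"method": "nudge_tcp", "body": {
  "offsets": {"rows": [[0,0,1,0,0,0,0.2],[0,0,1,0,0,0,0.2],[0,0,1,0,0,0,0.2]]}
}}

```text
time: 47.7
eef_pos: [527.5, 252.7, 170.6]
eef_rot: [[-1.0, 0.0, 0.0], [0.0, 1.0, 0.0], [-0.0, 0.0, -1.0]]
wrist_force: [0.4, -0.6, -2.1]
finger_gap: 0.366
gripper_force: 60.2
```

Request:
{"method": "nudge_tcp", "body": {
  "offsets": {"rows": [[0,0,1,0,0,0,0.2],[0,0,1,0,0,0,0.2],[0,0,1,0,0,0,0.2]]}
}}

```text
time: 48.08
eef_pos: [527.5, 252.7, 170.5]
eef_rot: [[-1.0, -0.0, 0.001], [-0.0, 1.0, 0.0], [-0.001, 0.0, -1.0]]
wrist_force: [-2.5, -1.0, 4.7]
finger_gap: 0.367
gripper_force: 60.7
```

Request:
{"method": "nudge_tcp", "body": {
  "offsets": {"rows": [[0,0,0,0,0,0,0.7],[0,0,0,0,0,0,0.7],[0,0,0,0,0,0,0.7],[0,0,-40,0,0,0,0.7],[0,0,-90,0,0,0,0.7],[0,0,-110,0,0,0,0.7],[20,-50,-110,0,0,0,0.7],[40,-100,-110,0,0,0,0.7],[40,-150,-110,0,0,0,0.7],[40,-150,-110,0,0,0,0.7]]}
}}

```text
time: 49.32
eef_pos: [487.0, 100.3, 280.1]
eef_rot: [[-1.0, 0.003, 0.001], [0.003, 1.0, 0.0], [-0.001, 0.0, -1.0]]
wrist_force: [-0.1, 0.3, 0.4]
finger_gap: 0.695
gripper_force: 0.0
```

Request:
{"method": "nudge_tcp", "body": {
  "offsets": {"rows": [[0,0,0,0,0,0,0.7],[0,0,0,0,0,0,0.7]]}
}}

```text
time: 49.58
eef_pos: [487.7, 103.5, 279.4]
eef_rot: [[-1.0, -0.001, -0.0], [-0.001, 1.0, -0.0], [0.0, -0.0, -1.0]]
wrist_force: [0.3, 0.4, -0.8]
finger_gap: 0.698
gripper_force: 0.0
```

Run:
```python
from bowl import *
c,im=shot("wrist","w16");t,it=shot("top","top16");s,isc=shot("scene","s16");print(env.get_obs()['eef_pos'])
from itertools import product
def edge(im,cen,rmax,a0,a1,f):
    m=f(cv2.cvtColor(im,cv2.COLOR_BGR2HSV).astype(int));out=[]
    for a in np.radians(np.arange(a0,a1,4)):
        for r in np.arange(rmax,rmax*.4,-.5):
            p=cen+r*np.array([np.cos(a),np.sin(a)]);q=np.round(p).astype(int)
            if 0<=q[0]<640 and 0<=q[1]<400 and m[q[1],q[0]]: out.append(p);break
    return out
# lid on bowl, seen from wrist and from top (green background side)
notg=lambda h:~((h[...,0]>55)&(h[...,0]<95)&(h[...,1]>60))
u=np.array(proj(c,[527,252.5,146]));print("lid px",u)
for z in(140,146,152):print(z,robust(c,edge(im,u,125,-60,50,notg),z))
# dark knob pixels: lowest bar etc
h=cv2.cvtColor(im,cv2.COLOR_BGR2HSV).astype(int)
k=np.array(proj(c,[491,91,100]));print("knob px",k)
x0,y0=(k-60).astype(int);d=(h[y0:y0+120,x0:x0+120,2]<70).astype(np.uint8)
b=max(blobs(d,100),key=cv2.contourArea)+[x0,y0];P=np.array([onz(c,p[0],75)[:2] for p in b])
print("dark bbox z75",P.min(0),P.max(0),cv2.boundingRect(b))
w=((h[y0:y0+120,x0:x0+120,2]>225)&(h[y0:y0+120,x0:x0+120,1]<40)).astype(np.uint8)
for q in blobs(w,4,400):
    q=q+[x0,y0];r=cv2.minAreaRect(q);print("white",np.array(r[0]),np.array(r[1]),r[2],onz(c,r[0],108),onz(c,r[0],45))
```

```text
[487.5 103.5 279.2]
lid px [469.  236.5]
140 (array([550.3, 393.8,  79.6]), np.int64(19), np.float64(8.122491433243576))
146 (array([547.3, 387.2,  77.8]), np.int64(19), np.float64(7.937394229818707))
152 (array([544.3, 380.5,  75.9]), np.int64(19), np.float64(7.752297026394564))
knob px [304.8 188.5]
dark bbox z75 [457.   63.3] [525.1 122.9] (280, 152, 56, 62)
white [342. 174.] [ 4. 10.] 90.0 [474.5 127.6 108. ] [486.6 132.9  45. ]
white [307.9 179. ] [ 2.5 16.5] 12.528807640075684 [479.5  94.5 108. ] [492.7  92.8  45. ]
white [314.5 143. ] [6. 3.] 90.0 [444.3 100.9 108. ] [450.1 100.5  45. ]
```

Request:
{"method": "nudge_tcp", "body": {
  "offsets": {"rows": [[0,0,0,0,0,-10,0.5],[0,0,0,0,0,-20,0.5],[0,0,0,0,0,-30,0.5],[0,0,0,0,0,-40,0.5],[0,0,0,0,0,-50,0.5],[0,0,0,0,0,-60,0.5],[0,0,0,0,0,-70,0.5],[0,0,0,0,0,-80,0.5],[0,0,0,0,0,-90,0.5],[0,0,0,0,0,-100,0.5]]}
}}

```text
time: 50.98
eef_pos: [487.5, 103.3, 279.3]
eef_rot: [[0.18, -0.984, -0.0], [-0.984, -0.18, -0.0], [0.0, 0.0, -1.0]]
wrist_force: [-0.9, 0.4, 0.3]
finger_gap: 0.497
gripper_force: 0.0
```

Request:
{"method": "nudge_tcp", "body": {
  "offsets": {"rows": [[0,0,0,0,0,-10,0.5],[0,0,0,0,0,-20,0.5],[0,0,0,0,0,-30,0.5],[0,0,0,0,0,-40,0.5],[0,0,0,0,0,-50,0.5],[0,0,0,0,0,-60,0.5],[0,0,0,0,0,-68,0.5],[0,0,0,0,0,-68,0.5],[0,0,0,0,0,-68,0.5]]},
  "clamp_n": 80
}}

```text
time: 52.1
eef_pos: [487.4, 103.0, 279.4]
eef_rot: [[0.978, -0.211, -0.0], [-0.211, -0.978, -0.0], [-0.0, 0.0, -1.0]]
wrist_force: [-0.9, -0.4, 0.6]
finger_gap: 0.499
gripper_force: 0.0
```

Run:
```python
from bowl import *
o=env.get_obs();print(o['joint_pos']);go([492.7,91,99.5],78)
t=cam("top");it=cv2.imread("pics/top16.png");h=cv2.cvtColor(it,cv2.COLOR_BGR2HSV).astype(int)
m=(h[...,1]<70)&(h[...,2]>60)
u=np.array(proj(t,[527,252.5,146]));print("lid px top",u)
P=[]
for a in np.radians(np.arange(0,360,4)):
    for r in np.arange(24,50,.5):
        p=u+r*np.array([np.cos(a),np.sin(a)]);q=np.round(p).astype(int)
        if not m[q[1],q[0]]: P.append(p);break
for z in(146,):print(len(P),robust(t,P,z))
for n,i in(("top","top16"),("scene","s16")):
    cc=cam(n);q=np.array(proj(cc,[527,252.5,180]));print(n,"lid knob predicted",q)
```

```text
[ 34.6   2.6 -18.4  -0.  -69.   43.3]
d [  7.7  10.6 179.9] rz -0.2 (j6 43)
lid px top [232.1 197.6]
64 (array([529.4, 250.3,  63.2]), np.int64(40), np.float64(0.2701716512165174))
top lid knob predicted [228.9 195.2]
scene lid knob predicted [396.8 233.4]
```

Request:
{"method": "nudge_tcp", "body": {
  "offsets": {"rows": [[7.5,10.5,50,0,0,0,0.4],[7.5,10.5,105,0,0,0,0.4],[7.5,10.5,150,0,0,0,0.4],[7.5,10.5,170,0,0,0,0.4],[7.5,10.5,178,0,0,0,0.4],[7.5,10.5,178,0,0,0,0.4]]}
}}

```text
time: 52.85
eef_pos: [492.8, 91.0, 101.6]
eef_rot: [[0.978, -0.209, -0.0], [-0.209, -0.978, -0.0], [-0.0, 0.0, -1.0]]
wrist_force: [0.6, -0.7, 1.0]
finger_gap: 0.402
gripper_force: 0.0
```

Request:
{"method": "nudge_tcp", "body": {
  "offsets": {"rows": [[0,0,0,0,0,0,0],[0,0,0,0,0,0,0],[0,0,0,0,0,0,0],[0,0,0,0,0,0,0]]},
  "clamp_n": 80
}}

```text
time: 53.35
eef_pos: [493.6, 92.3, 103.0]
eef_rot: [[0.978, -0.208, 0.003], [-0.208, -0.978, 0.003], [0.002, -0.003, -1.0]]
wrist_force: [-1.2, 5.4, 2.4]
finger_gap: 0.141
gripper_force: 79.9
```

Request:
{"method": "nudge_tcp", "body": {
  "offsets": {"rows": [[0,0,4,0,0,0,0],[0,0,8,0,0,0,0],[0,0,8,0,0,0,0],[0,0,8,0,0,0,0]]}
}}

```text
time: 53.85
eef_pos: [493.8, 92.3, 95.9]
eef_rot: [[0.978, -0.208, 0.004], [-0.208, -0.978, 0.002], [0.003, -0.003, -1.0]]
wrist_force: [-5.3, 4.9, 13.2]
finger_gap: 0.147
gripper_force: 81.3
```

Request:
{"method": "nudge_tcp", "body": {
  "offsets": {"rows": [[0,0,3,0,0,0,0],[0,0,3,0,0,0,0],[0,0,3,0,0,0,0]]}
}}

```text
time: 54.22
eef_pos: [494.1, 92.3, 94.7]
eef_rot: [[0.978, -0.207, 0.005], [-0.207, -0.978, 0.003], [0.004, -0.003, -1.0]]
wrist_force: [-12.4, 4.0, 32.8]
finger_gap: 0.144
gripper_force: 84.2
```

Request:
{"method": "nudge_tcp", "body": {
  "offsets": {"rows": [[0,0,-1,0,0,0,0],[0,0,-1,0,0,8,0],[0,0,-1,0,0,16,0],[0,0,-1,0,0,24,0],[0,0,-1,0,0,32,0],[0,0,-1,0,0,40,0],[0,0,-1,0,0,48,0],[0,0,-1,0,0,56,0],[0,0,-1,0,0,63,0],[0,0,-1,0,0,69,0]]}
}}

```text
time: 55.48
eef_pos: [493.2, 91.9, 94.7]
eef_rot: [[0.153, -0.988, 0.003], [-0.988, -0.153, 0.002], [-0.001, -0.003, -1.0]]
wrist_force: [-11.4, 5.3, 26.0]
finger_gap: 0.144
gripper_force: 83.3
```

Request:
{"method": "nudge_tcp", "body": {
  "offsets": {"rows": [[0,0,0,0,0,1,0],[0,0,0,0,0,3,0],[0,0,0,0,0,3,0]]}
}}

```text
time: 55.85
eef_pos: [493.2, 92.0, 94.8]
eef_rot: [[0.107, -0.994, 0.003], [-0.994, -0.107, 0.002], [-0.001, -0.003, -1.0]]
wrist_force: [-10.7, 4.8, 24.9]
finger_gap: 0.148
gripper_force: 84.6
```

```bash
python3 -c "
from h import *
o=env.get_obs();print(o['eef_rot'],o['ft_torque'],o['joint_pos'],np.degrees(np.arctan2(o['eef_rot'][1,1],o['eef_rot'][0,1])))"
```

```text
[[ 0.1 -1.   0. ]
 [-1.  -0.1  0. ]
 [-0.  -0.  -1. ]] [1.8 4.8 1.1] [ 33.1  13.6 -32.6   0.  -43.6 -26.9] -173.86479756181302
```

Request:
{"method": "nudge_tcp", "body": {
  "offsets": {"rows": [[0,0,0,0,0,-2,0],[0,0,-5,0,0,-2,0],[0,0,-9,0,0,-2,0],[0,0,-10,0,0,-2,0],[0,0,-10,0,0,-2,0]]}
}}

```text
time: 56.48
eef_pos: [492.9, 92.0, 102.9]
eef_rot: [[0.14, -0.99, 0.002], [-0.99, -0.14, 0.002], [-0.002, -0.002, -1.0]]
wrist_force: [-3.6, 5.1, 4.3]
finger_gap: 0.144
gripper_force: 80.5
```

```bash
python3 -c "
from h import *
o=env.get_obs();print(o['ft_torque'],np.degrees(np.arctan2(o['eef_rot'][1,1],o['eef_rot'][0,1])))"
```

```text
[1.9 1.8 0.5] -171.95519286505836
```

Request:
{"method": "nudge_tcp", "body": {
  "offsets": {"rows": [[0,0,0,0,0,0,0.4],[0,0,0,0,0,0,0.4],[0,0,0,0,0,0,0.4],[0,0,-40,0,0,0,0.4],[0,0,-95,0,0,0,0.4],[0,0,-150,0,0,0,0.4],[0,0,-180,0,0,0,0.4],[0,0,-180,0,0,0,0.4],[0,0,-180,0,0,0,0.4]]}
}}

```text
time: 57.6
eef_pos: [492.2, 90.7, 280.9]
eef_rot: [[0.139, -0.99, -0.001], [-0.99, -0.139, -0.0], [-0.0, 0.001, -1.0]]
wrist_force: [0.2, -0.1, -0.3]
finger_gap: 0.399
gripper_force: 0.0
```

Run:
```python
from bowl import *
c,im=shot("wrist","w17");shot("top","top17");shot("scene","s17");o=env.get_obs();print(o['eef_pos'])
h=cv2.cvtColor(im,cv2.COLOR_BGR2HSV).astype(int)
for X in([492.8,91,108],[527,252.5,146],[527,252.5,180]):print(proj(c,X))
k=np.array(proj(c,[492.8,91,100]));x0,y0=np.maximum((k-70).astype(int),0)
w=((h[y0:y0+140,x0:x0+140,2]>200)&(h[y0:y0+140,x0:x0+140,1]<40)).astype(np.uint8)
for q in blobs(w,3,300):
    q=q+[x0,y0];r=cv2.minAreaRect(q);B=cv2.boxPoints(r);P=np.array([onz(c,b,108)[:2] for b in B]);e=max((P[1]-P[0],P[2]-P[1]),key=np.linalg.norm)
    print("white",np.array(r[0]),np.array(r[1]),onz(c,r[0],108),"line angle",np.degrees(np.arctan2(e[1],e[0]))%180)
# lid: pale regions; full rim visible? edge of lid against green/dish side in scene view
for n in("top","scene"):
    i0=cv2.imread("pics/top11.png" if n=="top" else "pics/scene8.png");i1=cv2.imread(f"pics/{'top17' if n=='top' else 's17'}.png");cc=cam(n)
    u=np.array(proj(cc,[527,252.5,140]));x0,y0=(u-60).astype(int)
    i1h=cv2.cvtColor(i1,cv2.COLOR_BGR2HSV)[y0:y0+120,x0:x0+120].astype(int)
    g=((i1h[...,0]>50)&(i1h[...,0]<95)&(i1h[...,1]>70))
    # outermost non-green along rays pointing away from tumbler body
    P=[]
    for a in np.radians(np.arange(0,360,5)):
        for r in np.arange(20,58,.5):
            q=np.round([60+r*np.cos(a),60+r*np.sin(a)]).astype(int)
            if g[q[1],q[0]]:
                P.append(onz(cc,[x0+q[0],y0+q[1]],146)[:2]);break
    P=np.array(P);d=np.hypot(*(P-[527,252.5]).T);ang=np.degrees(np.arctan2(P[:,1]-252.5,P[:,0]-527));near=(d>70)&(d<100)
    print(n,len(P),np.c_[ang,d][near][::3].round(0).tolist())
    print(fitc(P[(d>80)&(d<96)]))
```

```text
[492.2  90.7 280.3]
(np.float64(314.7344156792553), np.float64(188.51004538061594))
(np.float64(263.0673110146714), np.float64(336.91407633815834))
(np.float64(258.4381847282777), np.float64(358.21849679149113))
white [315.  202.5] [15.  2.] [490.6 105.2 108. ] line angle 97.9511135223753
white [348.2 188.4] [9.5 5.1] [460.1  86.3 108. ] line angle 169.51177031568912
white [289.9 139.7] [7.8 3.8] [523.   46.5 108. ] line angle 134.01896872296672
top 23 []
(np.float64(0.0), np.float64(0.0), np.float64(0.0))
scene 30 [[133.0, 88.0], [115.0, 88.0], [-124.0, 97.0], [-137.0, 93.0], [-150.0, 93.0], [-162.0, 94.0], [-175.0, 94.0], [171.0, 92.0], [156.0, 91.0], [138.0, 87.0]]
(np.float64(525.704351964534), np.float64(248.2673625581793), np.float64(90.70297740412066))
```

Request:
{"method": "nudge_tcp", "body": {
  "offsets": {"rows": [[-46,-12,-12,0,0,0,0.4],[-92,-24,-25,0,0,0,0.4],[-138,-36,-37,0,0,0,0.4],[-184,-48,-50,0,0,0,0.4],[-234,-61,-50,0,0,0,0.4],[-234,-61,-50,0,0,0,0.4],[-234,-61,-50,0,0,0,0.4]]}
}}

```text
time: 58.62
eef_pos: [520.2, 331.0, 330.2]
eef_rot: [[0.14, -0.99, -0.002], [-0.99, -0.14, -0.002], [0.002, 0.002, -1.0]]
wrist_force: [0.0, -0.6, -0.7]
finger_gap: 0.399
gripper_force: 0.0
```

Run:
```python
from bowl import *
c,im=shot("wrist","w18");o=env.get_obs();print(o['eef_pos'])
h=cv2.cvtColor(im,cv2.COLOR_BGR2HSV).astype(int)
g=(h[...,0]>50)&(h[...,0]<95)&(h[...,1]>70)
P=[];C=np.array([527,252.5])
for a in np.radians(np.arange(0,360,4)):
    for r in np.arange(76,112,.5):
        X=[*(C+r*np.array([np.cos(a),np.sin(a)])),146];q=np.round(proj(c,X)).astype(int)
        if not(0<=q[0]<640 and 0<=q[1]<400):break
        if g[q[1],q[0]] :P.append((np.degrees(a),r));break
P=np.array(P);print(P.round().tolist())
```

```text
[520.3 330.5 330.7]
[[0.0, 88.0], [4.0, 88.0], [8.0, 88.0], [12.0, 88.0], [16.0, 88.0], [20.0, 86.0], [24.0, 92.0], [28.0, 96.0], [32.0, 103.0], [36.0, 108.0], [40.0, 107.0], [44.0, 102.0], [48.0, 98.0], [52.0, 94.0], [56.0, 91.0], [60.0, 88.0], [64.0, 86.0], [68.0, 86.0], [72.0, 86.0], [76.0, 86.0], [80.0, 87.0], [84.0, 86.0], [88.0, 87.0], [92.0, 88.0], [96.0, 88.0], [100.0, 91.0], [104.0, 94.0], [108.0, 97.0], [112.0, 102.0], [116.0, 107.0], [120.0, 110.0], [124.0, 104.0], [128.0, 98.0], [132.0, 92.0], [136.0, 88.0], [140.0, 88.0], [144.0, 88.0], [148.0, 88.0], [152.0, 88.0], [156.0, 88.0], [160.0, 88.0], [164.0, 88.0], [168.0, 89.0], [172.0, 89.0], [176.0, 88.0], [180.0, 88.0], [184.0, 88.0], [188.0, 90.0], [192.0, 90.0], [196.0, 89.0], [200.0, 89.0], [204.0, 92.0], [208.0, 97.0], [212.0, 103.0], [216.0, 110.0], [300.0, 112.0], [304.0, 104.0], [308.0, 97.0], [312.0, 92.0], [316.0, 88.0], [320.0, 89.0], [324.0, 88.0], [328.0, 88.0], [332.0, 88.0], [336.0, 88.0], [340.0, 88.0], [344.0, 88.0], [348.0, 88.0], [352.0, 88.0], [356.0, 88.0]]
```

The lid edge sits at 88 mm all round, centred and level on the rim at z 146. The knob line points to run, the cup is on its coaster and the robot is clear, so I'm handing in.

```bash
python3 -c "
from cell import env
print(env.sign_off())"
```

```text
the job is handed in; nothing more can be done
None
```

The job is handed in at about 59 s: four sinks and five balls in the bowl, the empty cup upright on its coaster, the lid seated, then the timer knob turned to run and sprung back up; no verdict was returned.

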